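# Pack and cover a firing box

### The arm

A 7-joint arm with a two-finger parallel gripper is mounted at the origin on the work surface. World frame = base frame: x ahead of the robot, y to its left, z up, the work surface at z = 0. Lengths are in m, angles in rad, forces in N, time in s.
With the tool pointing down it reaches from about 0.425 to 0.925 m from the base axis. Payload 6.8 kg.
Tool frame: the origin (TCP) lies at the very end of the fingers, on their centre line; the grasp point (between the pads) lies bot.grip_depth behind it (bot.grip_depth is the distance from the TCP to the grasp point, in m); z points along the fingers, y is the line along which they close (so a half turn about z gives the same grasp; the last joint's range is limited). The gripper opens to 85 mm and grips with 20 to 120 N. Pads are 22 mm wide; open, the fingers measure 114 mm over their backs; the gripper's body (76 mm by 85 mm) begins 54 mm behind the grasp point. The pads swing forward as they close: fully open they stand 13 mm farther back than shut.
Start: joints at [1.206, 0.477, 0.022, 1.555, -0.011, 1.109, -0.083], TCP at [0.171, -0.653, 0.231] pointing down, gripper open.
Joint ranges: [-2.96, 2.96], [-0.34, 2.1], [-1.41, 1.46], [0.24, 2.44], [-1.37, 4.51], [0.17, 1.92], [-2.96, 2.96]. Speed limits (rad/s): [2.39, 2.39, 3.14, 3.14, 3.14, 3.14, 3.14].

### API

Orientations are given as a unit quaternion [w, x, y, z].
In Python, from station import bot gives the robot as it stands.
- The arm moves only by the tool send_rows, never from a script. Its arguments are lists of equal length, an entry for each row: "slide": the shift along the tool's x, y, z in mm, a list of three; "roll": the turn about the tool's z in degrees; "claw": the opening, from 0 (shut) to 1 (fully open). A call has exactly 8 rows; each row is the pose to reach, as a shift and turn from the pose commanded when the call began, along the tool's axes at that moment; what a row does not reach only later rows make up. A row lasts 1/12 s, in which the tool goes at most 41.7 mm and 7.16 degrees, less where a joint would pass 70% of its speed; a pose out of reach is approached as far as the arm can. A call with a gripper value outside its range is refused whole. The fingers move at their own pace and stop on an object; "force" is the grip in N (left out, the last holds). Time passes only in rows, so rows that repeat a pose let the fingers close, or fill a call up. It gives the time, the measured TCP pose, the force, the opening and the grip force at its end, in the units of the state.
- bot.get_obs(): the state, without advancing time (a new reading comes with each control period).
- bot.read_camera(name): name is "scene" or "top" or "wrist"; returns the picture (420x560x3 uint8, red, green, blue); there is no depth.
- bot.camera_model(name): a dict with "camera_matrix" (3x3 intrinsics, pixels), "camera_from_world" (4x4, takes a point from world to camera coordinates). Camera axes: x right, y down, z forward; pixel columns grow to the right and rows downward; lengths in m; the calibration is good to about 2 mm. A picture is of the moment at which its call begins: read the wrist's pose just before it. camera_model takes no time and is no camera call; for the wrist camera it gives the pose at the moment of the call.
- bot.hand_in(): hands the job in; it is judged then, once.
The state is a dict: "t": time; "q": joint angles; "joint_vel": joint speeds; "joint_torque": joint torques, N m; "eef_pos": TCP position; "tool_rot": TCP orientation; "contact_force": force on the tool from outside, world axes, zero at the start; "torque": the same for the moment, N m; "gripper_width": opening from 0.0 (shut) to 1.0 (fully open); "grasp_force": force on a finger pad.
Only numpy, scipy, OpenCV 4.12 (cv2) and the standard library are available. Lean on these libraries where they do the work, as an engineer would, in place of code of your own. Each camera call takes 0.05 s, during which the arm holds its last target. There are 200 camera calls.

### The job

Load the firing box: pack every cast jar, caddy and dish on the bench upright inside it, side by side on its floor. Then slide the spatula under the damp flat cover on the plaster board, lift it and lay it gently and squarely, centred, across the box's two high sides; never touch the cover with the gripper itself. Finally put the spatula back flat on its rubber mat, lying along it as it was, and leave everything else on the bench where it stands.

Things in the scene. Friction and masses are not known exactly. Their poses are not given: they have to be found in the camera images.
- box: Firing box: fixed open fireclay box, buff, outside 130 (x) by 112 (y) mm, inside 116 (x) by 88 (y) mm. Origin: centre of its underside on the bench, z up. The two sides across y are 12 mm thick and 90 mm high; the two end walls across x are 7 mm thick and only 44 mm high (all heights from the bench), so a spatula blade can sink between the high sides and be drawn out level over a low end.
- box_floor (a point): Centre of the box's inner floor, 8 mm above the bench; axes as the box. A full box holds three rows along x, 38.7 mm apart, each of two small pieces (side by side in y) or of the dish (lying along y), with 2 to 4 mm to spare between neighbours.
- box_rim (a point): Point above the box's centre at the height of the two high sides, 90 mm above the bench; axes as the box. The cover's underside centre belongs here; it clears the packed pieces, whose tops stand 66 mm above the bench.
- board: Fixed plaster board, 190 by 190 mm, top 12 mm above the bench. A wooden stop bar (12 mm thick, rising 30 mm above the board's top) runs along its +x edge, inner face at x = +83 mm. Origin: centre of the underside, z up. A cover pushed towards +x stops against the bar, so slide the spatula under it towards +x.
- cover: The damp flat cover: a loose cream slab on the board, 130 mm square, 11 mm thick, about 0.3 kg, too wide for the gripper. Underside bevelled all round: its flat part is 116 mm square and the bevel rises 4 mm over the outer 7 mm, so a blade tip gets under it. Origin: centre of the underside, z up, x and y along its sides.
- spatula: Loose spatula, 0.24 kg, lying stably on its blade. Steel blade 130 (x) by 60 (y) mm, 2.5 mm thick, its last 30 mm thinning to 1 mm at the +x tip. At its rear (x = -63 to -69 mm) a 20 mm wide neck rises to a wooden bar handle 18 mm wide (y), 22 mm high, x = -63 to -158 mm, centre line 55 mm above the blade's underside. Origin: centre of the blade's underside; x to the tip, z up.
- spatula_grip (a point): Where to take the spatula from above, fingers closing across the handle (along the spatula's y): on the handle's centre line, at x = -100, y = 0, z = 55 mm in the spatula's frame.
- mat: Fixed black rubber mat where the spatula lies, 245 (x) by 85 (y) mm, 4 mm thick. Origin: centre of the underside, x along its length. The spatula lies along it, tip towards +x, the blade's centre 30 to 50 mm on the +x side of the mat's centre.
- jar1: White cast jar, round, 36 mm across and 36 mm high with a knob on top, 14 mm square and centred, its faces parallel to the body's x and y axes; 58 mm high over all. Stands upright on the bench. Origin: centre of the underside, z up.
- jar2: White cast jar, the same as the first: round, 36 mm across and 36 mm high with a knob on top, 14 mm square and centred, its faces parallel to the body's x and y axes; 58 mm high over all. Stands upright on the bench. Origin: centre of the underside, z up.
- caddy1: White cast caddy, square, 35 by 35 mm and 34 mm high with a knob on top, 14 mm square and centred, its faces parallel to the body's x and y axes; 58 mm high over all. Stands upright on the bench. Origin: centre of the underside, z up.
- caddy2: White cast caddy, the same as the first: square, 35 by 35 mm and 34 mm high with a knob on top, 14 mm square and centred, its faces parallel to the body's x and y axes; 58 mm high over all. Stands upright on the bench. Origin: centre of the underside, z up.
- dish: White cast oblong dish with its lid on, 80 (x) by 35 (y) mm and 32 mm high with a knob on top, 14 mm square and centred, its faces parallel to the body's x and y axes; 58 mm high over all. Stands upright on the bench. Origin: centre of the underside, z up.
- tape: Roll of brown tape lying flat, 64 mm across, 22 mm high. Does not belong to the job. Origin: centre of the underside.
- water: Water bottle, 62 mm across, 200 mm high. Does not belong to the job. Origin: centre of the underside.
- figure: Small brass figure, 44 mm across, 90 mm high. Does not belong to the job. Origin: centre of the underside.
- bowl: White bowl, 110 mm across, 50 mm high. Does not belong to the job. Origin: centre of the underside.
- brush: Brush lying on the bench beside the robot. Does not belong to the job. Origin: centre of the underside.
- mould_half: Plaster mould half, a block 100 by 80 by 50 mm. Does not belong to the job. Origin: centre of the underside.
- lump: Grey round lump, 90 mm across, 45 mm high. Does not belong to the job. Origin: centre of the underside.

How it is judged:
By the outcome, as a careful person would: the job done as asked, in the order asked, and still so for the second after the job is handed in, with the robot touching nothing.
Of jar1, jar2, caddy1, caddy2, dish only 3 to 5 are there at a start; the rules pass over those that are not, and their reading is None.
At some moment in a run one of jar1, jar2, caddy1, caddy2, dish may be knocked a few centimetres aside while the robot is not near it.
It also fails if it takes over 210 s, if anything falls off the work surface, if the arm or the gripper's body presses on something with over 40 N, if the wrist force passes 120 N, or if a joint passes its speed limit or range.

## Working session

There is one attempt and no reset: what is moved stays moved. The work goes in short steps, Python scripts to look and compute and a tool call to move; the robot and the scene stay as the last step left them, time stands still between calls to the robot, and variables do not carry over. Pictures are saved under pics/ and viewed, at most 14 in all, crops included, and the job is handed in when it is done.

Besides the shell and the picture viewer there is one more tool, called as a command line: name --pt "numbers of a row" for each row, then --argument value for the rest. send_rows: Moves the arm, as the interface text tells. Its arguments: {"type":"object","properties":{"slide":{"type":"array","items":{"type":"array","items":{"type":"number"}}},"roll":{"type":"array","items":{"type":"number"}},"claw":{"type":"array","items":{"type":"number"}},"force":{"type":"number"}},"required":["slide","roll","claw"]}

```bash
ls; mkdir -p pics; python3 - <<'E'
from station import bot
import cv2,numpy as np
o=bot.get_obs();print(o, bot.grip_depth)
for n in("scene","top","wrist"):
    m=bot.camera_model(n);print(n,m)
    im=bot.read_camera(n);np.save(f"pics/{n}0.npy",im);cv2.imwrite(f"pics/{n}0.png",im[...,::-1])
E
```

```text
pics
{'t': 0.0, 'q': array([ 1.20586848,  0.4778054 ,  0.02238285,  1.55649783, -0.01151733,
        1.10928432, -0.08307579]), 'joint_vel': array([-1.07736064e-03,  9.72535640e-04,  1.80905700e-03,  9.74840298e-04,
       -8.09830278e-04,  3.40203817e-05, -6.07868430e-04]), 'joint_torque': array([-9.92884998e-04, -5.96445894e+01,  1.60778783e+00, -2.81196249e+01,
        1.24112071e-02,  9.38688027e-03,  3.48949072e-06]), 'eef_pos': array([ 0.17126627, -0.65227822,  0.23030341]), 'tool_rot': array([-9.13445860e-04,  9.91765870e-01,  1.28060881e-01, -1.90443035e-04]), 'contact_force': array([-1.31429162, -0.09156076,  0.175232  ]), 'torque': array([-0.01211392,  0.02149409, -0.03909488]), 'grasp_force': 0.0, 'gripper_width': 0.997242626904986} 0.0187
scene {'camera_matrix': array([[502.00588811,   0.        , 271.78853646],
       [  0.        , 502.00588811, 213.48933177],
       [  0.        ,   0.        ,   1.        ]]), 'camera_from_world': array([[-0.8124784 ,  0.58296986, -0.00499889,  0.470737  ],
       [ 0.37036024,  0.50950686, -0.77668272, -0.13326352],
       [-0.450235
[... 296 characters left out ...]
_world': array([[-0.02491582, -0.99968858,  0.00139813,  0.01834621],
       [-0.99471938,  0.02465263, -0.09962727,  0.55649649],
       [ 0.09956178, -0.00387304, -0.99502384,  1.21420894],
       [ 0.        ,  0.        ,  0.        ,  1.        ]])}
wrist {'camera_matrix': array([[316.69332552,   0.        , 278.01013404],
       [  0.        , 316.69332552, 205.55254568],
       [  0.        ,   0.        ,   1.        ]]), 'camera_from_world': array([[ 0.25446524, -0.96708083, -0.001449  , -0.67383955],
       [-0.92539938, -0.24393232,  0.29005692, -0.037724  ],
       [-0.28086195, -0.0724685 , -0.9570083 ,  0.37961384],
       [ 0.        ,  0.        ,  0.        ,  1.        ]])}
```

View pics/top0.png

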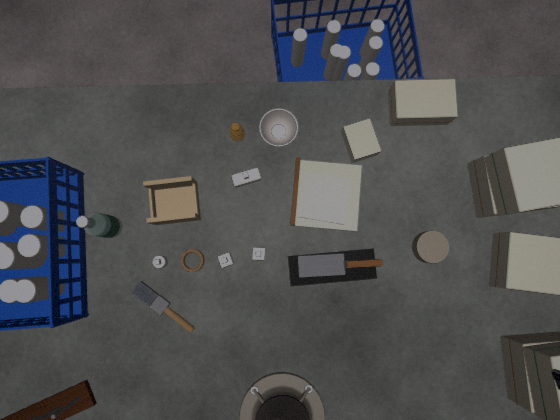

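View pics/scene0.png

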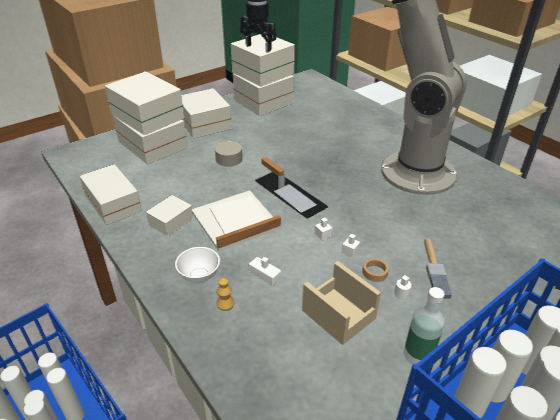

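Top view: box about (172,202), jar (159,262), caddies (225,260) and (259,254), dish (246,177), cover on board (328,195) with its bar at left, spatula (320,265) with its tip to the left. There are 4 pieces. The scene view agrees: jar (403,286), caddies (351,242) and (323,227), dish (265,268).

```bash
cat > h.py <<'E'
import numpy as np, cv2
from station import bot
def grab(n,name=None):
    m=bot.camera_model(n); im=bot.read_camera(n)
    if name: np.save(f"pics/{name}.npy",im); cv2.imwrite(f"pics/{name}.png",im[...,::-1])
    return im,m
def ray(m,px):
    T=m["camera_from_world"];R=T[:3,:3]
    c=-R.T@T[:3,3]
    px=np.atleast_2d(px).astype(float)
    d=np.c_[px,np.ones(len(px))]@np.linalg.inv(m["camera_matrix"]).T@R
    return c,d/np.linalg.norm(d,axis=1,keepdims=True)
def onplane(m,px,z):
    c,d=ray(m,px); return c+d*((z-c[2])/d[:,2])[:,None]
def tri(views):
    "views: list of (model,pixel) -> point, rms miss (m)"
    A=np.zeros((3,3));b=np.zeros(3);L=[]
    for m,p in views:
        c,d=ray(m,p);P=np.eye(3)-np.outer(d[0],d[0]);A+=P;b+=P@c;L.append((P,c))
    X=np.linalg.solve(A,b);return X,np.sqrt(np.mean([np.sum((P@(X-c))**2) for P,c in L]))
def proj(m,X):
    X=np.atleast_2d(X);p=np.c_[X,np.ones(len(X))]@m["camera_from_world"][:3].T@m["camera_matrix"].T
    return p[:,:2]/p[:,2:]
def tool():
    o=bot.get_obs();w,x,y,z=o["tool_rot"]
    from scipy.spatial.transform import Rotation as R
    return np.array(o["eef_pos"]),R.from_quat([x,y,z,w]).as_matrix(),o
def go(p=None,yaw=None):
    "shift (mm, tool axes) to world p, and roll (deg) so tool y axis lies along world direction yaw (deg, mod 180)"
    P,R,o=tool()
    s=None if p is None else np.round(R.T@(np.array(p)-P)*1000,1)
    cur=np.degrees(np.arctan2(R[1,1],R[0,1])); 
    r=None if yaw is None else -((yaw-cur+90)%180-90)
    print("t",round(o["t"],2),"TCP",P.round(4),"yaw_y",round(cur,2),"slide",s,"roll",r,"q7",o["q"][6].round(2)); return s,r
E
python3 - <<'E'
from h import *
t=bot.camera_model("top");s=bot.camera_model("scene")
for n,a,b in[("jar",(159,261),(403,281)),("cadL",(225,259),(351,238)),("cadR",(259,252),(323,222)),("dish",(246,176),(264,262))]:
    X,e=tri([(t,a),(s,b)]);print(n,X.round(3),e.round(4), onplane(t,a,.05)[0].round(3))
for n,p,z in[("box",(173,200),.03),("board",(330,195),.012),("spat blade",(320,265),.005),("spat hand",(365,264),.06),("fig",(237,132),.04),("bowl",(279,127),.03),("tape",(193,260),.02),("water",(103,225),.05)]:print(n,onplane(t,p,z)[0].round(3))
im=np.load("pics/top0.npy");c=im[150:300,130:390]
cv2.imwrite("pics/crop1.png",cv2.resize(c,None,fx=3,fy=3,interpolation=2)[...,::-1])
E
```

```text
jar [0.429 0.326 0.04 ] 0.0002 [0.429 0.323 0.05 ]
cadL [0.43  0.144 0.046] 0.0006 [0.43  0.143 0.05 ]
cadR [0.446 0.051 0.045] 0.0009 [0.447 0.05  0.05 ]
dish [0.66  0.082 0.042] 0.0009 [0.658 0.082 0.05 ]
box [0.599 0.289 0.03 ]
board [ 0.604 -0.155  0.012]
spat blade [ 0.407 -0.12   0.005]
spat hand [ 0.407 -0.236  0.06 ]
fig [0.787 0.105 0.04 ]
bowl [ 0.801 -0.014  0.03 ]
tape [0.43  0.236 0.02 ]
water [0.531 0.477 0.05 ]
```

View pics/crop1.png

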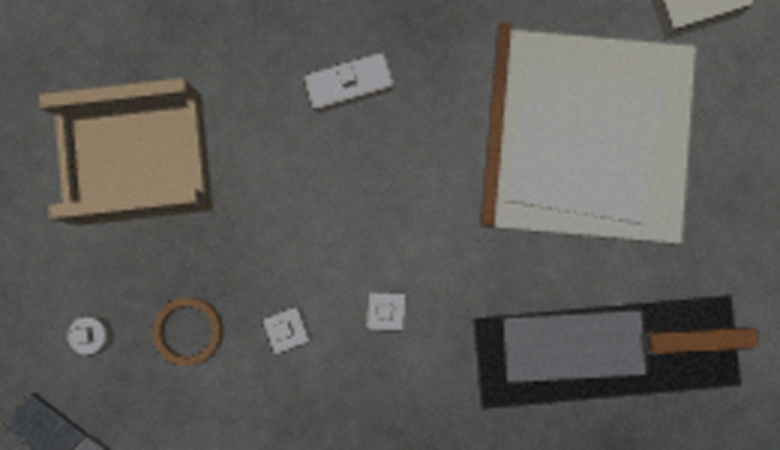

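The crop shows the box tilted a few degrees with its high sides top and bottom. It also shows the cover's grey slab against the bar, and the blade at (505–645, 315–380) in crop pixels. Next I move to a viewing pose.

send_rows --pt "30 -22 -6" --pt "60 -45 -12" --pt "90 -67 -18" --pt "120 -90 -24" --pt "150 -112 -30" --pt "180 -135 -36" --pt "210 -157 -42" --pt "240 -180 -47" --roll '[2,4,6,8,10,12,14,15]' --claw '[1,1,1,1,1,1,1,1]'

```text
t: 0.82
eef_pos: [0.3586, -0.4163, 0.2786]
tool_rot: [0.0, 1.0, -0.003, 0.0]
contact_force: [0.1, -1.1, -0.2]
gripper_width: 1.002
grasp_force: 0.0
```

send_rows --pt "18 -37 -3" --pt "36 -74 -6" --pt "54 -111 -9" --pt "72 -148 -12" --pt "90 -186 -15" --pt "108 -223 -18" --pt "126 -260 -21" --pt "143 -297 -23" --roll '[0,0,0,0,0,0,0,0]' --claw '[0.5,0.5,0.5,0.5,0.5,0.5,0.5,0.5]'

```text
t: 1.48
eef_pos: [0.5029, -0.1196, 0.3016]
tool_rot: [0.0, 1.0, -0.003, 0.0]
contact_force: [0.6, -0.6, -0.4]
gripper_width: 0.501
grasp_force: 0.0
```

send_rows --pt "0 -34 0" --pt "0 -68 0" --pt "0 -102 0" --pt "0 -136 0" --pt "0 -170 0" --pt "0 -204 0" --pt "0 -270 0" --pt "0 -270 0" --roll '[0,0,0,0,0,0,0,0]' --claw '[0.4,0.4,0.4,0.4,0.4,0.4,0.4,0.4]'

```text
t: 2.15
eef_pos: [0.5027, 0.1529, 0.3014]
tool_rot: [-0.001, 1.0, -0.001, 0.0]
contact_force: [0.4, 0.5, 0.1]
gripper_width: 0.403
grasp_force: 0.0
```

```bash
python3 - <<'E'
from h import *
go()
im,m=grab("wrist","w1");import pickle;pickle.dump(m,open("pics/w1.pkl","wb"))
E
```

```text
t 2.15 TCP [0.5027 0.1529 0.3014] yaw_y -90.08 slide None roll None q7 -2.08
```

View pics/w1.png

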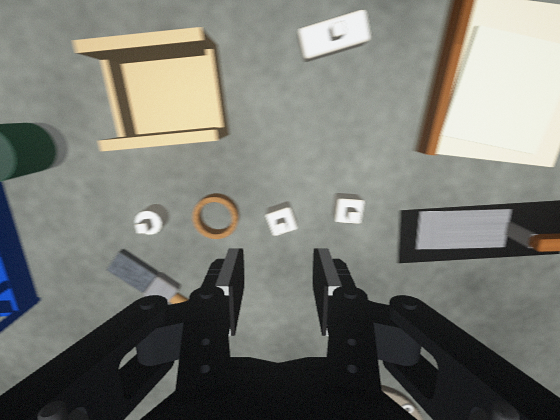

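Wrist view w1: box about (165,95), dish (335,33), jar (148,221), caddies (281,219) and (349,209), blade (465,228), bar (445,80). Next come two nearer views for precision.

send_rows --pt "-6 -7 25" --pt "-12 -14 50" --pt "-18 -21 75" --pt "-24 -28 100" --pt "-33 -37 130" --pt "-33 -37 130" --pt "-33 -37 130" --pt "-33 -37 130" --roll '[0,0,0,0,0,0,0,0]' --claw '[0.4,0.4,0.4,0.4,0.4,0.4,0.4,0.4]'

```text
t: 2.87
eef_pos: [0.4721, 0.1854, 0.1726]
tool_rot: [-0.0, 1.0, -0.003, 0.001]
contact_force: [0.2, -0.7, 0.8]
gripper_width: 0.398
grasp_force: 0.0
```

```bash
python3 - <<'E'
from h import *
go()
im,m=grab("wrist","w2");import pickle;pickle.dump(m,open("pics/w2.pkl","wb"))
E
```

```text
t 2.87 TCP [0.4721 0.1854 0.1726] yaw_y -90.32 slide None roll None q7 -2.25
```

send_rows --pt "25 -5 -5" --pt "50 -10 -10" --pt "75 -15 -15" --pt "100 -20 -20" --pt "125 -25 -25" --pt "150 -30 -30" --pt "150 -30 -30" --pt "150 -30 -30" --roll '[0,0,0,0,0,0,0,0]' --claw '[0.4,0.4,0.4,0.4,0.4,0.4,0.4,0.4]'

```text
t: 3.58
eef_pos: [0.6232, 0.2143, 0.203]
tool_rot: [-0.001, 1.0, -0.004, 0.001]
contact_force: [-0.2, 0.0, -1.4]
gripper_width: 0.403
grasp_force: 0.0
```

```bash
python3 - <<'E'
from h import *
import pickle
go()
im,m=grab("wrist","w3");pickle.dump(m,open("pics/w3.pkl","wb"))
m2=pickle.load(open("pics/w2.pkl","rb"));i2=np.load("pics/w2.npy")
def crop(i,mm,X,h,w,f):
    u,v=proj(mm,X)[0].astype(int);u0=max(0,u-w//2);v0=max(0,v-h//2)
    c=cv2.resize(i[v0:v0+h,u0:u0+w],(w*f,h*f),interpolation=2)
    print((u0,v0));return c
a=[crop(i2,m2,X,66,66,4) for X in([.429,.326,.05],[.43,.144,.05],[.446,.051,.05])]
d=crop(im,m,[.66,.082,.05],84,132,3);b=crop(im,m,[.6,.29,.05],168,200,2)
C=np.zeros((600,800,3),np.uint8)
for k in range(3):C[:264,k*266:k*266+264]=a[k]
C[266:266+252,:396]=d[:, :396];C[264:264+336,400:800]=b
cv2.imwrite("pics/comp1.png",C[...,::-1])
E
```

```text
t 3.58 TCP [0.6232 0.2143 0.203 ] yaw_y -90.42 slide None roll None q7 -2.2
(np.int64(91), np.int64(212))
(np.int64(291), np.int64(210))
(np.int64(395), np.int64(193))
(np.int64(354), np.int64(109))
(np.int64(101), np.int64(130))
```

View pics/comp1.png

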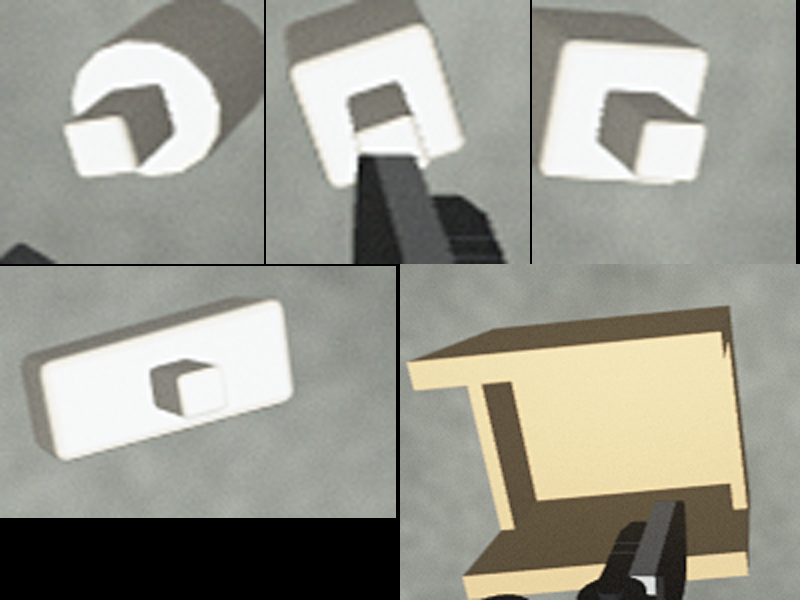

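Comp1 (crops of w2 and w3) shows every knob top and body top sharply, plus the box's side-wall top edges. I take their corners from the zoomed crops and cast rays.

```bash
cat >> h.py <<'E'
def uncrop(pts,o,f): return (np.array(pts,float)+.5)/f-.5+np.array(o)
def rectfit(P):
    "centre, side lengths mm, direction deg of first edge from 4 ordered corners"
    P=P[:,:2];c=P.mean(0);e1=(P[1]-P[0]+P[2]-P[3])/2;e2=(P[3]-P[0]+P[2]-P[1])/2
    return c.round(4),(np.linalg.norm(e1)*1000).round(1),(np.linalg.norm(e2)*1000).round(1),np.degrees(np.arctan2(e1[1],e1[0])).round(1),np.degrees(np.arctan2(e2[1],e2[0])).round(1)
E
python3 - <<'E'
from h import *
import pickle
m1,m2,m3=[pickle.load(open(f"pics/w{k}.pkl","rb")) for k in(1,2,3)]
J=uncrop([(65,125),(128,115),(135,173),(80,177)],(91,212),4)
L=uncrop([(26,65),(162,27),(199,150),(74,185)],(291,210),4)
Rk=uncrop([(116,120),(172,123),(171,178),(105,177)],(395,193),4)
Rb=uncrop([(31,42),(175,47),(9,177)],(395,193),4)
D=uncrop([(42,101),(280,34),(293,131),(62,194)],(354,109),3)
Dk=uncrop([(178,109),(219,100),(226,144),(186,152)],(354,109),3)
B=uncrop([(10,98),(322,68),(348,288),(65,311)],(101,130),2)
for n,m,p,z in[("jar knob",m2,J,.058),("cadL body",m2,L,.034),("cadR knob",m2,Rk,.058),("dish body",m3,D,.032),("dish knob",m3,Dk,.058),("box 130x100",m3,B,.09)]:
    print(n,*rectfit(onplane(m,p,z)))
P=onplane(m2,Rb,.034);print("cadR body",P.round(4)[:,:2],((P[1]+P[2])/2).round(4))
# heights by two views: w1 picks
for n,p1,m,p in[("jar knob",(141,226),m2,J),("cadR knob",(352,213),m2,Rk),("dish knob",(339,36),m3,Dk)]:
    X,e=tri([(m1,p1),(m,p.mean(0))]);print(n,X.round(4),e.round(4))
for n,p1,k in[("box far L",(73,41),0),("box far R",(204,27),1),("near L",(98,141),3),("near R",(225,129),2)]:
    X,e=tri([(m1,p1),(m3,B[k])]);print(n,X.round(4),e.round(4), onplane(m3,B[k:k+1],.09)[0].round(4))
E
```

```text
jar knob [0.4295 0.3294] 13.4 13.3 -83.1 -178.2
cadL body [0.4301 0.1463] 32.2 33.3 -73.4 -160.3
cadR knob [0.4456 0.0538] 13.3 13.0 -92.3 -178.1
dish body [0.6617 0.0854] 77.0 32.0 -74.6 -163.9
dish knob [0.6615 0.0855] 12.1 13.6 -78.3 -163.5
box 130x100 [0.6003 0.2876] 129.6 99.9 -85.0 -174.7
cadR body [[0.4631 0.0706]
 [0.4617 0.0371]
 [0.4294 0.0722]] [0.4456 0.0547 0.034 ]
jar knob [0.4298 0.332  0.0554] 0.0019
cadR knob [0.4551 0.064  0.0781] 0.0015
dish knob [0.6584 0.0826 0.0463] 0.0028
box far L [0.6437 0.3593 0.0888] 0.0018 [0.6443 0.3566 0.09  ]
box far R [0.6559 0.2276 0.0901] 0.0002 [0.6558 0.2278 0.09  ]
near L [0.5443 0.3499 0.0897] 0.0019 [0.5452 0.3476 0.09  ]
near R [0.5557 0.2151 0.087 ] 0.0033 [0.5561 0.2182 0.09  ]
```

Everything matches the given sizes: the box rectangle comes out 129.6 × 99.9 mm at z = 90 by triangulation, and the dish, caddies and jar fit. Box centre is (0.5943, 0.2870), its x axis at −84.9°. Dish first.

send_rows --pt "8 26 15" --pt "16 52 30" --pt "24 78 45" --pt "32 104 60" --pt "39 128.5 80" --pt "39 128.5 100" --pt "39 128.5 103" --pt "39 128.5 103" --roll '[-4,-8,-12,-16.1,-16.1,-16.1,-16.1,-16.1]' --claw '[0.4,0.4,0.4,0.4,0.4,0.4,0.4,0.4]'

```text
t: 4.3
eef_pos: [0.6577, 0.0862, 0.0977]
tool_rot: [-0.0, 0.99, 0.138, -0.001]
contact_force: [0.6, 0.0, -0.6]
gripper_width: 0.402
grasp_force: 0.0
```

```bash
python3 - <<'E'
from h import *
go([.6616,.0855,.041],-74.3)
im,m=grab("wrist","w4")
print("expected knob px",proj(m,[.6616,.0855,.058]), "body corners", proj(m,[[.6616,.0855,.032]]))
u,v=proj(m,[.6616,.0855,.045])[0].astype(int)
cv2.imwrite("pics/w4c.png",cv2.resize(im[v-110:v+70,u-130:u+130],None,fx=3,fy=3)[...,::-1]);print(u-130,v-110)
E
```

```text
t 4.3 TCP [0.6577 0.0862 0.0977] yaw_y -74.18 slide [ 3.7  1.7 56.7] roll 0.1230869347704413 q7 -1.78
expected knob px [[281.281723   229.47016689]] body corners [[280.93356305 215.82056895]]
151 112
```

View pics/w4c.png

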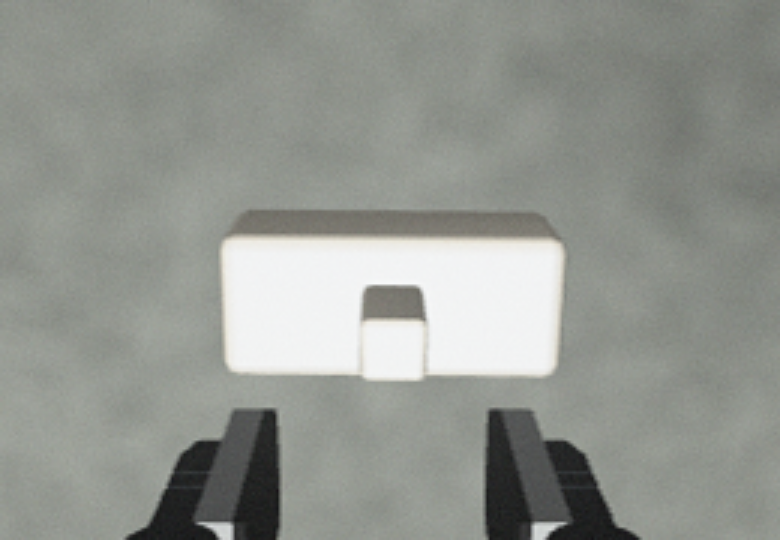

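Crop w4c: knob top at about (282,228) in full-image pixels against a predicted (281,229), with the fingers straddling it. Good, so descend, close and lift.

send_rows --pt "2 1 15" --pt "3.5 1.7 30" --pt "3.5 1.7 45" --pt "3.5 1.7 56.5" --pt "3.5 1.7 56.5" --pt "3.5 1.7 56.5" --pt "3.5 1.7 56.5" --pt "3.5 1.7 56.5" --roll '[0,0,0,0,0,0,0,0]' --claw '[0.4,0.4,0.4,0.4,0.4,0.4,0.4,0.4]' --force 40

```text
t: 5.02
eef_pos: [0.6638, 0.0858, 0.0425]
tool_rot: [-0.0, 0.99, 0.138, 0.001]
contact_force: [0.9, 0.6, 1.0]
gripper_width: 0.403
grasp_force: 0.0
```

send_rows --pt "0 0 0" --pt "0 0 0" --pt "0 0 0" --pt "0 0 0" --pt "0 0 0" --pt "0 0 0" --pt "0 0 0" --pt "0 0 0" --roll '[0,0,0,0,0,0,0,0]' --claw '[0.3,0.2,0.1,0.05,0.05,0.05,0.05,0.05]' --force 40

```text
t: 5.68
eef_pos: [0.6638, 0.0855, 0.0425]
tool_rot: [0.0, 0.991, 0.137, 0.001]
contact_force: [-0.4, 0.2, 5.9]
gripper_width: 0.151
grasp_force: 40.2
```

send_rows --pt "0 0 -20" --pt "0 0 -50" --pt "0 0 -85" --pt "0 0 -123" --pt "0 0 -123" --pt "0 0 -123" --pt "0 0 -123" --pt "0 0 -123" --roll '[0,-7,-14,-21,-28,-35,-42,-48]' --claw '[0.05,0.05,0.05,0.05,0.05,0.05,0.05,0.05]'

```text
t: 6.35
eef_pos: [0.6626, 0.0851, 0.1642]
tool_rot: [-0.0, 0.847, 0.531, -0.001]
contact_force: [-0.2, -0.2, -0.9]
gripper_width: 0.149
grasp_force: 39.3
```

```bash
python3 - <<'E'
from h import *
go([.5975,.2512,.165],5.1)
E
```

```text
t 6.35 TCP [0.6626 0.0851 0.1642] yaw_y -25.84 slide [ 121.1 -131.    -0.8] roll -30.94452291221117 q7 -1.0
```

send_rows --pt "25 -27 0" --pt "50 -54 0" --pt "75 -81 0" --pt "100 -108 0" --pt "121 -131 0" --pt "121 -131 0" --pt "121 -131 0" --pt "121 -131 0" --roll '[-6,-12,-18,-24,-31,-31,-31,-31]' --claw '[0.05,0.05,0.05,0.05,0.05,0.05,0.05,0.05]'

```text
t: 7.02
eef_pos: [0.599, 0.2509, 0.164]
tool_rot: [0.0, 0.677, 0.736, -0.001]
contact_force: [-0.0, -0.6, -1.5]
gripper_width: 0.153
grasp_force: 39.4
```

```bash
python3 - <<'E'
from h import *
go([.5975,.2512,.0505],5.1)
im,m=grab("wrist","w5")
cv2.imwrite("pics/w5c.png",cv2.resize(im,None,fx=1.4,fy=1.4)[...,::-1])
E
```

```text
t 7.02 TCP [0.599  0.2509 0.164 ] yaw_y 4.75 slide [  0.6  -1.4 113.5] roll -0.3530208221169744 q7 -0.81
```

View pics/w5c.png

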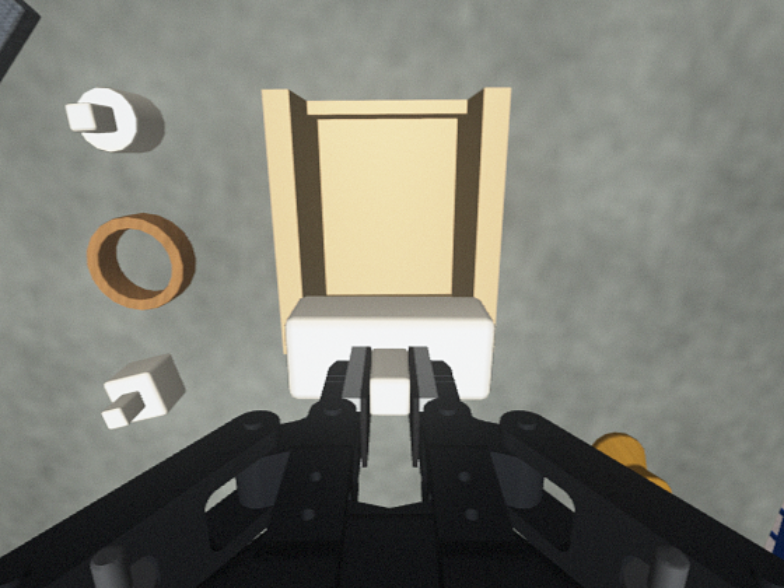

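View w5: the dish is held level above the right end of the box. Body-top corners are (289,322)–(493,322) at scale 1.4, and the box's far rim corners are (262,90) and (512,88). I check the offsets numerically.

```bash
python3 - <<'E'
from h import *
import json
m=bot.camera_model("wrist")
f=lambda P:(np.array(P,float)+.5)/1.4-.5
u=np.array([np.cos(np.radians(-84.9)),np.sin(np.radians(-84.9))]);v=np.array([-u[1],u[0]])
c=np.array([.5943,.2870])
def rep(n,P,z):
    X=onplane(m,f(P),z)[:,:2];print(n,X.round(4).tolist());print("   box coords mm (u,v)",(np.c_[(X-c)@u,(X-c)@v]*1000).round(1).tolist())
rep("rim far out/in L, in/out R",[(262,90),(290,90),(484,88),(512,88)],.09)
rep("floor far corners",[(318,119),(457,118)],.008)
rep("end wall top outer/inner",[(308,101),(467,100),(307,113),(467,114)],.044)
P,R,o=tool()
rep("dish top corners",[(289,318),(493,318),(493,397),(289,397)],P[2]-.0425+.032)
rep("knob",[(370,378),(411,378),(411,414),(370,414)],P[2]-.0425+.058)
E
```

```text
rim far out/in L, in/out R [[0.5345, 0.3466], [0.5471, 0.3476], [0.634, 0.3555], [0.6465, 0.3565]]
   box coords mm (u,v) [[-64.6, -54.2], [-64.5, -41.6], [-64.7, 45.6], [-64.6, 58.2]]
floor far corners [[0.5472, 0.341], [0.6345, 0.3487]]
   box coords mm (u,v) [[-58.0, -42.1], [-57.9, 45.6]]
end wall top outer/inner [[0.547, 0.3478], [0.634, 0.3554], [0.5467, 0.3416], [0.6349, 0.3483]]
   box coords mm (u,v) [[-64.7, -41.7], [-64.6, 45.6], [-58.6, -42.6], [-57.4, 45.9]]
dish top corners [[0.5618, 0.2631], [0.6368, 0.2693], [0.6417, 0.2367], [0.5623, 0.2301]]
   box coords mm (u,v) [[20.9, -34.5], [21.4, 40.8], [54.3, 42.8], [53.8, -36.9]]
knob [[0.5935, 0.2551], [0.6065, 0.2562], [0.6078, 0.2431], [0.5944, 0.242]]
   box coords mm (u,v) [[31.7, -3.7], [31.8, 9.4], [44.9, 9.5], [44.8, -3.9]]
```

In this view the box sits at v = +2.0 and the dish at v = +2.8, so −0.8 mm in tool y centres it. Lower and release.

send_rows --pt "0 -0.8 25" --pt "0 -0.8 50" --pt "0 -0.8 72" --pt "0 -0.8 90" --pt "0 -0.8 103" --pt "0 -0.8 112" --pt "0 -0.8 112.5" --pt "0 -0.8 112.5" --roll '[-0.3,-0.3,-0.3,-0.3,-0.3,-0.3,-0.3,-0.3]' --claw '[0.05,0.05,0.05,0.05,0.05,0.05,0.05,0.05]'

```text
t: 7.73
eef_pos: [0.5977, 0.267, 0.0603]
tool_rot: [-0.005, 0.673, 0.74, 0.01]
contact_force: [-12.5, 22.1, 31.3]
gripper_width: 0.149
grasp_force: 68.0
```

```bash
python3 - <<'E'
from h import *
go([.5975,.2512,.0505],5.1);print(tool()[2]["contact_force"])
E
```

```text
t 7.73 TCP [0.5977 0.267  0.0603] yaw_y 5.44 slide [-15.9  -1.8   9.4] roll 0.34006548789119506 q7 -0.89
[-12.47661606  22.12015898  31.27167757]
```

The descent was blocked. Look before doing anything more.

```bash
python3 - <<'E'
from h import *
im,m=grab("wrist","w6");s,_=grab("scene","s6")
C=np.zeros((600,800,3),np.uint8);a=cv2.resize(im[150:420],(560,270));C[:270,:560]=a
C[270:600,:]=cv2.resize(s[225:343,260:546],(800,330))
cv2.imwrite("pics/c6.png",C[...,::-1])
E
```

```text
(no output)
```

View pics/c6.png

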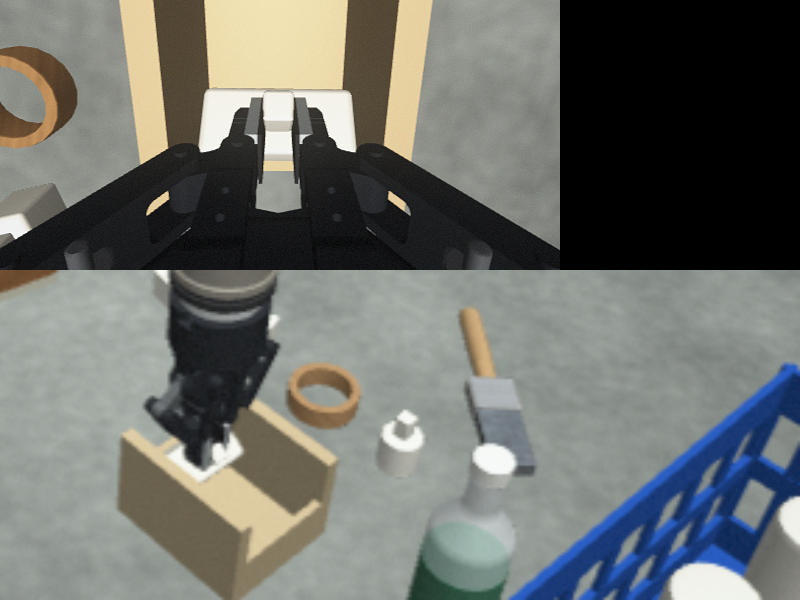

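c6 shows the dish tilted in the grip, its near (+u) edge up: it caught the end wall while dropping fast. I ease off by commanding back to where it stands and slightly up, then look.

send_rows --pt "8 0 -4" --pt "16 0 -8" --pt "16 0 -12" --pt "16 0 -16" --pt "16 0 -16" --pt "16 0 -16" --pt "16 0 -16" --pt "16 0 -16" --roll '[0,0,0,0,0,0,0,0]' --claw '[0.05,0.05,0.05,0.05,0.05,0.05,0.05,0.05]'

```text
t: 8.5
eef_pos: [0.5969, 0.2667, 0.0677]
tool_rot: [0.0, 0.675, 0.738, -0.001]
contact_force: [0.7, 0.3, -1.9]
gripper_width: 0.153
grasp_force: 56.9
```

```bash
python3 - <<'E'
from h import *
go([.5975,.2512,.0505],5.1);print(tool()[2]["contact_force"])
im,m=grab("wrist","w7")
cv2.imwrite("pics/w7c.png",cv2.resize(im[200:340,150:410],None,fx=3,fy=3)[...,::-1])
E
```

```text
t 8.5 TCP [0.5969 0.2667 0.0677] yaw_y 5.05 slide [-15.5  -0.7  17.2] roll -0.051742092243387106 q7 -0.89
[ 0.68372482  0.34860201 -1.92249738]
```

View pics/w7c.png

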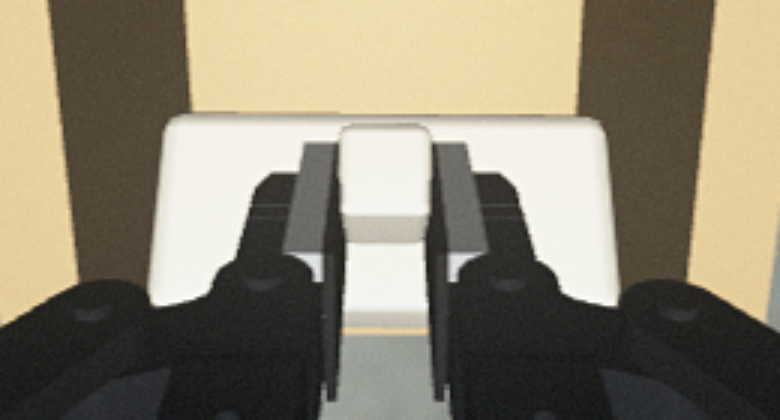

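The dish is tilted about 20° but hangs free inside the box. I lower it slowly with a light grip so its low edge rights itself on the floor, then let go.

send_rows --pt "0 0 2" --pt "0 0 4" --pt "0 0 6" --pt "0 0 8" --pt "0 0 10" --pt "0 0 12" --pt "0 0 13" --pt "0 0 14" --roll '[0,0,0,0,0,0,0,0]' --claw '[0.05,0.05,0.05,0.05,0.05,0.05,0.05,0.05]' --force 20

```text
t: 9.22
eef_pos: [0.5968, 0.2679, 0.0541]
tool_rot: [-0.0, 0.675, 0.738, 0.0]
contact_force: [-0.3, 0.7, -1.9]
gripper_width: 0.148
grasp_force: 57.0
```

send_rows --pt "0 0 1" --pt "0 0 2" --pt "0 0 2" --pt "0 0 2" --pt "0 0 2" --pt "0 0 2" --pt "0 0 2" --pt "0 0 2" --roll '[0,0,0,0,0,0,0,0]' --claw '[0.05,0.05,0.05,0.17,0.2,0.25,0.3,0.3]'

```text
t: 9.88
eef_pos: [0.597, 0.2676, 0.0525]
tool_rot: [0.0, 0.675, 0.738, 0.0]
contact_force: [-0.6, -0.3, 0.0]
gripper_width: 0.302
grasp_force: 0.0
```

send_rows --pt "0 0 -10" --pt "0 0 -25" --pt "0 0 -50" --pt "0 0 -75" --pt "0 0 -100" --pt "0 0 -110" --pt "0 0 -110" --pt "0 0 -110" --roll '[0,0,0,0,0,0,0,0]' --claw '[0.35,0.35,0.35,0.35,0.35,0.35,0.35,0.35]'

```text
t: 10.55
eef_pos: [0.5971, 0.2677, 0.163]
tool_rot: [0.0, 0.675, 0.738, 0.001]
contact_force: [0.0, 0.2, -1.7]
gripper_width: 0.35
grasp_force: 0.0
```

```bash
python3 - <<'E'
from h import *
go()
im,m=grab("wrist","w8")
import pickle;pickle.dump(m,open("pics/w8.pkl","wb"))
cv2.imwrite("pics/w8c.png",cv2.resize(im[60:340,100:460],None,fx=2,fy=2)[...,::-1])
E
```

```text
t 10.55 TCP [0.5971 0.2677 0.163 ] yaw_y 5.1 slide None roll None q7 -0.83
```

View pics/w8c.png

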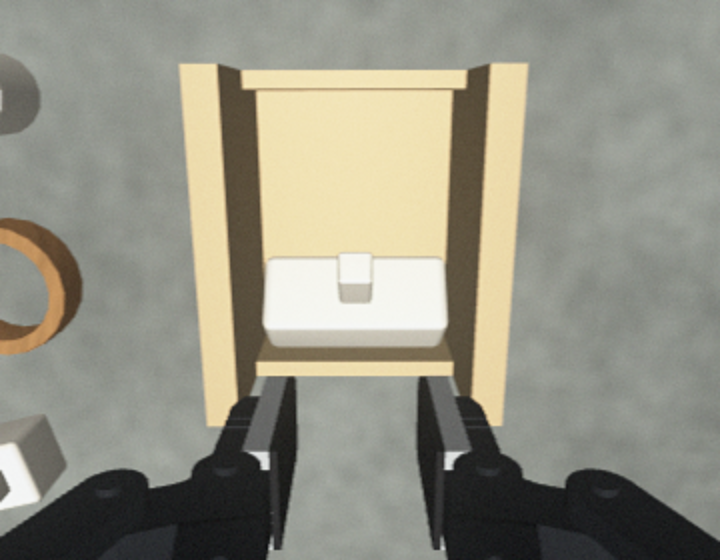

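w8c: the dish rests inside, well centred across, but its front face and knob side show. It is still tilted, wedged between the floor and the near end wall. I'll regrip the knob, draw it a few mm inward and drop it flat.

```bash
python3 - <<'E'
from h import *
import pickle
m=pickle.load(open("pics/w8.pkl","rb"))
u=np.array([np.cos(np.radians(-84.9)),np.sin(np.radians(-84.9))]);v=np.array([-u[1],u[0]]);c=np.array([.5943,.2870])
def rep(n,P,z):
    X=onplane(m,uncrop(P,(100,60),2),z)[:,:2];print(n,(np.c_[(X-c)@u,(X-c)@v]*1000).round(1).tolist())
rep("rim",[(179,64),(528,64),(218,64),(489,64),(206,426),(503,426)],.09)
rep("near wall top in/out",[(355,361),(355,376)],.044)
rep("far wall top",[(355,71),(355,88)],.044)
for z in(.05,.06,.066):rep("knob top "+str(z),[(355,253),(355,283)],z)
for z in(.04,.05):rep("dish far top corner "+str(z),[(268,258),(444,258)],z)
for z in(.045,.05,.055,.06):rep("near top"+str(z),[(263,331),(447,331)],z)
for z in(.02,.03):rep("near bottom"+str(z),[(268,347),(444,347)],z)
P,R,o=tool();print("tcp uv",(P[:2]-c)@u,(P[:2]-c)@v)
E
```

```text
rim [[-65.7, -55.4], [-65.8, 56.6], [-65.7, -42.9], [-65.8, 44.1], [64.0, -55.6], [64.0, 57.4]]
near wall top in/out [[56.9, 1.0], [64.2, 1.0]]
far wall top [[-65.5, 1.0], [-59.2, 1.0]]
knob top 0.05 [[6.0, 1.0], [18.9, 1.0]]
knob top 0.06 [[3.6, 1.0], [16.0, 1.0]]
knob top 0.066 [[2.2, 1.0], [14.3, 1.0]]
dish far top corner 0.04 [[10.6, -36.6], [10.6, 39.4]]
dish far top corner 0.05 [[8.1, -35.1], [8.1, 38.0]]
near top0.045 [[42.3, -39.4], [42.3, 41.3]]
near top0.05 [[40.4, -38.6], [40.4, 40.6]]
near top0.055 [[38.6, -37.8], [38.5, 39.8]]
near top0.06 [[36.7, -37.0], [36.7, 39.0]]
near bottom0.02 [[59.8, -41.2], [59.8, 44.0]]
near bottom0.03 [[55.8, -39.7], [55.8, 42.6]]
tcp uv 0.01991894839963767 0.00044884199229421745
```

Geometry: the dish leans 34°, low edge at u = 27, far bottom edge jammed on the end wall at u = 57. I grip the knob at (u = 15, z ≈ 57), draw 8 mm inward and let go.

send_rows --pt "5 0.3 20" --pt "5 0.3 40" --pt "5 0.3 60" --pt "5 0.3 80" --pt "5 0.3 95" --pt "5 0.3 106" --pt "5 0.3 111" --pt "5 0.3 111" --roll '[0,0,0,0,0,0,0,0]' --claw '[0.35,0.35,0.35,0.35,0.35,0.35,0.35,0.35]' --force 20

```text
t: 11.27
eef_pos: [0.5959, 0.2724, 0.0498]
tool_rot: [-0.001, 0.675, 0.738, -0.001]
contact_force: [-0.3, -0.5, 0.9]
gripper_width: 0.356
grasp_force: 0.0
```

send_rows --pt "0 0 0" --pt "0 0 0" --pt "0 0 0" --pt "0 0 0" --pt "0 0 0" --pt "3 0 -1" --pt "6 0 -1" --pt "9 0 -1" --roll '[0,0,0,0,0,0,0,0]' --claw '[0.3,0.2,0.13,0.13,0.13,0.13,0.13,0.13]'

```text
t: 11.93
eef_pos: [0.596, 0.2813, 0.0523]
tool_rot: [0.0, 0.675, 0.738, -0.0]
contact_force: [-0.4, -2.2, 2.3]
gripper_width: 0.156
grasp_force: 24.7
```

send_rows --pt "0 0 0" --pt "0 0 0" --pt "0 0 0" --pt "0 0 0" --pt "0 0 0" --pt "0 0 0" --pt "0 0 -20" --pt "0 0 -50" --roll '[0,0,0,0,0,0,0,0]' --claw '[0.13,0.13,0.3,0.35,0.35,0.35,0.35,0.35]'

```text
t: 12.6
eef_pos: [0.594, 0.2802, 0.0996]
tool_rot: [-0.001, 0.675, 0.738, -0.003]
contact_force: [0.3, -0.4, 0.9]
gripper_width: 0.35
grasp_force: 0.0
```

send_rows --pt "0 0 -20" --pt "0 0 -40" --pt "0 0 -61" --pt "0 0 -61" --pt "0 0 -61" --pt "0 0 -61" --pt "0 0 -61" --pt "0 0 -61" --roll '[0,0,0,0,0,0,0,0]' --claw '[0.35,0.35,0.35,0.35,0.35,0.35,0.35,0.35]'

```text
t: 13.27
eef_pos: [0.5953, 0.2812, 0.162]
tool_rot: [-0.0, 0.675, 0.738, -0.001]
contact_force: [0.1, -0.1, -0.2]
gripper_width: 0.352
grasp_force: 0.0
```

```bash
python3 - <<'E'
from h import *
go()
im,m=grab("wrist","w9")
import pickle;pickle.dump(m,open("pics/w9.pkl","wb"))
cv2.imwrite("pics/w9c.png",cv2.resize(im[60:340,100:460],None,fx=2,fy=2)[...,::-1])
E
```

```text
t 13.27 TCP [0.5953 0.2812 0.162 ] yaw_y 5.12 slide None roll None q7 -0.84
```

View pics/w9c.png

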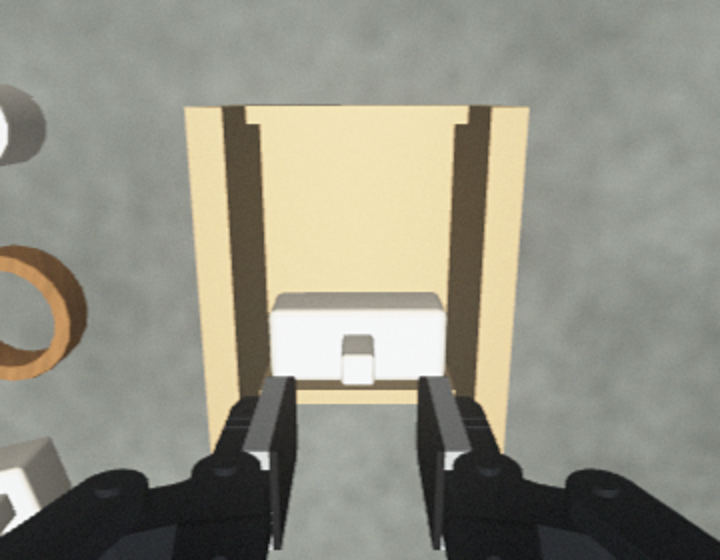

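w9c: the dish is flat and square near the right end. From here I measure by code to save views.

```bash
python3 - <<'E'
from h import *
import pickle
m=pickle.load(open("pics/w9.pkl","rb"))
u=np.array([np.cos(np.radians(-84.9)),np.sin(np.radians(-84.9))]);v=np.array([-u[1],u[0]]);c=np.array([.5943,.2870])
def rep(n,P,z):
    X=onplane(m,uncrop(P,(100,60),2),z)[:,:2];print(n,(np.c_[(X-c)@u,(X-c)@v]*1000).round(1).tolist())
rep("rim far",[(184,107),(529,107)],.09)
rep("near wall top in/out",[(355,390),(355,404)],.044)
rep("far wall in top",[(252,124)],.044);rep("floor far",[(260,124)],.008)
rep("dish top",[(272,309),(444,309),(445,380),(272,380)],.04);rep("knob",[(343,354),(374,354),(375,384),(343,384)],.066)
t0=np.load("pics/top0.npy").astype(float);t,_=grab("top","t9");mt=bot.camera_model("top")
for n,X in[("jar",[.43,.329,.04]),("cadL",[.43,.1463,.04]),("cadR",[.4456,.054,.04])]:
    a,b=proj(mt,X)[0].astype(int);d=np.abs(t0-t)[b-10:b+10,a-10:a+10].mean();print(n,(a,b),d.round(1))
go([.4456,.0538,.12],-92.5)
E
```

```text
rim far [[-66.0, -55.4], [-66.1, 56.9]]
near wall top in/out [[57.1, 0.1], [64.1, 0.1]]
far wall in top [[-59.0, -41.0]]
floor far [[-57.7, -43.2]]
dish top [[20.0, -36.5], [19.8, 39.2], [54.0, 41.1], [54.1, -37.8]]
knob [[30.5, -4.7], [30.5, 7.9], [43.8, 8.4], [43.8, -4.8]]
jar (np.int64(157), np.int64(260)) 2.8
cadL (np.int64(224), np.int64(259)) 39.7
cadR (np.int64(257), np.int64(252)) 42.6
t 13.37 TCP [0.5955 0.2814 0.1623] yaw_y 5.12 slide [-213.3 -169.6   42.7] roll -82.38296585401343 q7 -0.84
```

Dish is placed: u 19.5–54.5, v within ±40. Next the right-hand caddy, with the tool rolled to its half-turn equivalent.

send_rows --pt "-27 -21 0" --pt "-54 -42 0" --pt "-81 -64 0" --pt "-108 -85 0" --pt "-135 -107 0" --pt "-162 -128 0" --pt "-190 -150 0" --pt "-213 -170 0" --roll '[-7,-14,-21,-28,-35,-42,-49,-56]' --claw '[0.4,0.4,0.4,0.4,0.4,0.4,0.4,0.4]'

```text
t: 14.03
eef_pos: [0.4441, 0.0524, 0.1628]
tool_rot: [-0.0, 0.247, 0.969, -0.001]
contact_force: [0.2, -1.3, 0.2]
gripper_width: 0.402
grasp_force: 0.0
```

send_rows --pt "0 0 10" --pt "0 0 20" --pt "0 0 30" --pt "0 0 40" --pt "0 0 43" --pt "0 0 43" --pt "0 0 43" --pt "0 0 43" --roll '[-7,-14,-21,-26.4,-26.4,-26.4,-26.4,-26.4]' --claw '[0.4,0.4,0.4,0.4,0.4,0.4,0.4,0.4]'

```text
t: 14.7
eef_pos: [0.4459, 0.0547, 0.1208]
tool_rot: [0.0, 0.023, 1.0, -0.0]
contact_force: [0.0, -0.3, -0.2]
gripper_width: 0.398
grasp_force: 0.0
```

```bash
cat >> h.py <<'E'
def whites(m,im,z=.034,thr=215,name=None):
    "bright top faces in a wrist picture: world centre of the minAreaRect at height z, sizes, direction"
    g=(im.min(2)>thr).astype(np.uint8)
    for c in cv2.findContours(g,cv2.RETR_EXTERNAL,cv2.CHAIN_APPROX_NONE)[0]:
        if cv2.contourArea(c)<150: continue
        P=onplane(m,c[:,0],z)[:,:2]*1000
        r=cv2.minAreaRect(P.astype(np.float32));print("  white c",np.round(np.array(r[0])/1000,4),"size",np.round(r[1],1),"ang",round(r[2],1),"px",cv2.boundingRect(c))
E
python3 - <<'E'
from h import *
go([.4456,.0538,.041],-92.5)
im,m=grab("wrist","w10")
whites(m,im);print("expect knob",proj(m,[.4456,.0538,.058]),"body",proj(m,[.4456,.0538,.034]))
print(np.percentile(im.min(2),[5,50,90,99]))
E
```

```text
t 14.7 TCP [0.4459 0.0547 0.1208] yaw_y 87.42 slide [ 0.4 -0.9 79.8] roll -0.08020654467946997 q7 0.64
  white c [ 0.6362 -0.0816] size [11.6 41.2] ang 47.7 px (125, 393, 25, 27)
  white c [ 0.5262 -0.1453] size [ 83.6 198.2] ang 30.5 px (0, 279, 167, 116)
  white c [0.4443 0.0543] size [33.  33.3] ang 86.0 px (255, 187, 45, 43)
  white c [0.429  0.1469] size [33.5 33.2] ang 18.4 px (374, 156, 53, 55)
expect knob [[275.99316754 220.65096063]] body [[276.19816456 210.07527924]]
[ 17. 138. 167. 244.]
```

Both caddies are found where measured before, within 1.2 mm: right (0.445, 0.054) and left (0.4296, 0.1466). Grasp the right one.

send_rows --pt "0.8 -0.7 15" --pt "0.8 -0.7 30" --pt "0.8 -0.7 45" --pt "0.8 -0.7 60" --pt "0.8 -0.7 72" --pt "0.8 -0.7 79" --pt "0.8 -0.7 79" --pt "0.8 -0.7 79" --roll '[0.5,0.5,0.5,0.5,0.5,0.5,0.5,0.5]' --claw '[0.4,0.4,0.4,0.4,0.4,0.4,0.4,0.4]' --force 50

```text
t: 15.42
eef_pos: [0.445, 0.054, 0.0417]
tool_rot: [0.0, 0.026, 1.0, -0.0]
contact_force: [0.0, 1.1, -0.8]
gripper_width: 0.4
grasp_force: 0.0
```

send_rows --pt "0 0 0" --pt "0 0 0" --pt "0 0 0" --pt "0 0 0" --pt "0 0 0" --pt "0 0 0" --pt "0 0 0" --pt "0 0 0" --roll '[0,0,0,0,0,0,0,0]' --claw '[0.3,0.2,0.1,0.05,0.05,0.05,0.05,0.05]'

```text
t: 16.08
eef_pos: [0.4453, 0.0538, 0.0422]
tool_rot: [0.001, 0.026, 1.0, -0.0]
contact_force: [-0.7, -0.6, 5.3]
gripper_width: 0.145
grasp_force: 49.0
```

send_rows --pt "0 0 -20" --pt "0 0 -50" --pt "0 0 -85" --pt "0 0 -115" --pt "0 0 -124" --pt "0 0 -124" --pt "0 0 -124" --pt "0 0 -124" --roll '[0,0,0,0,0,0,0,0]' --claw '[0.05,0.05,0.05,0.05,0.05,0.05,0.05,0.05]'

```text
t: 16.75
eef_pos: [0.4438, 0.053, 0.1639]
tool_rot: [-0.001, 0.026, 1.0, -0.0]
contact_force: [-0.8, 0.3, -1.2]
gripper_width: 0.146
grasp_force: 49.3
```

```bash
python3 - <<'E'
from h import *
# slot: u=-0.5, v=-20+0.5 ; second caddy v=+20.5+.5
u=np.array([np.cos(np.radians(-84.9)),np.sin(np.radians(-84.9))]);v=np.array([-u[1],u[0]]);c=np.array([.5943,.2870])
p=c-.0005*u-.0200*v;print(p)
go([*p,.165],95.1)
im,m=grab("wrist","w11");whites(m,im,.034+.124)
E
```

```text
[0.57433473 0.28572013]
t 16.75 TCP [0.4438 0.053  0.1639] yaw_y 86.99 slide [-118.2  239.2   -1.5] roll -8.108088055078468 q7 0.72
  white c [0.4963 0.1601] size [27.6  9.6] ang 9.6 px (465, 315, 19, 39)
  white c [0.4551 0.0529] size [13.8 14.8] ang 87.1 px (265, 265, 27, 26)
  white c [ 0.4797 -0.0451] size [88.6 75.5] ang 83.6 px (11, 260, 172, 117)
  white c [0.4341 0.0542] size [32.3 17. ] ang 87.0 px (247, 225, 64, 32)
  white c [0.4026 0.1063] size [18.2 18.2] ang 19.3 px (362, 151, 45, 47)
```

send_rows --pt "-15 30 0" --pt "-32 65 0" --pt "-50 100 0" --pt "-67 135 0" --pt "-84 170 0" --pt "-100 203 0" --pt "-112 227 0" --pt "-118 239 0" --roll '[-1,-2,-3,-4,-5,-6,-7,-8.1]' --claw '[0.05,0.05,0.05,0.05,0.05,0.05,0.05,0.05]'

```text
t: 17.47
eef_pos: [0.5747, 0.2903, 0.1632]
tool_rot: [-0.001, -0.047, 0.999, 0.001]
contact_force: [-0.1, -0.3, -1.3]
gripper_width: 0.149
grasp_force: 49.3
```

send_rows --pt "0 0 5" --pt "0 0 10" --pt "0 0 10" --pt "0 0 10" --pt "0 0 10" --pt "0 0 10" --pt "0 0 10" --pt "0 0 10" --roll '[0,0,0,0,0,0,0,0]' --claw '[0.05,0.05,0.05,0.05,0.05,0.05,0.05,0.05]'

```text
t: 18.13
eef_pos: [0.5752, 0.2858, 0.1556]
tool_rot: [0.0, -0.044, 0.999, -0.0]
contact_force: [0.5, 0.5, -1.0]
gripper_width: 0.147
grasp_force: 49.3
```

```bash
cat >> h.py <<'E'
U=np.array([np.cos(np.radians(-84.9)),np.sin(np.radians(-84.9))]);V=np.array([-U[1],U[0]]);C0=np.array([.5943,.2870])
def slot(a,b): return C0+U*a/1000+V*b/1000
def uv(X): X=np.atleast_2d(X)[:,:2]-C0; return (np.c_[X@U,X@V]*1000).round(1)
def buff(m,im):
    "box rim outer/inner extents from buff mask, only for a check"
    hsv=cv2.cvtColor(im,cv2.COLOR_RGB2HSV);g=((hsv[...,0]>12)&(hsv[...,0]<32)&(hsv[...,1]>50)&(hsv[...,2]>150)).astype(np.uint8)
    return g
E
python3 - <<'E'
from h import *
go([*slot(-.5,-20),.0502],95.1);print("tcp uv",uv(tool()[0]))
im,m=grab("wrist","w12");g=buff(m,im)
n,l,s,c=cv2.connectedComponentsWithStats(g)
for k in range(1,n):
    if s[k,4]>300:
        cs=cv2.findContours((l==k).astype(np.uint8),0,1)[0][0]
        ap=cv2.approxPolyDP(cs,2.5,True)[:,0];print(s[k]);print(np.c_[ap,uv(onplane(m,ap,.09))].tolist())
whites(m,im,.04)
E
```

```text
t 18.13 TCP [0.5752 0.2858 0.1556] yaw_y 95.08 slide [  0.9  -0.  105.4] roll -0.024978630537248137 q7 0.54
tcp uv [[ -0.5 -19.1]]
[ 195    0   83   54 1321]
[[195.0, 0.0, 46.8, -152.8], [197.0, 20.0, 46.4, -142.6], [204.0, 34.0, 42.8, -135.3], [214.0, 45.0, 37.2, -129.4], [226.0, 51.0, 30.2, -126.1], [238.0, 53.0, 23.0, -125.0], [253.0, 49.0, 14.0, -127.2], [265.0, 40.0, 6.8, -132.1], [274.0, 25.0, 1.4, -140.0], [276.0, 0.0, 0.2, -152.8], [267.0, 0.0, 5.4, -152.8], [267.0, 19.0, 5.5, -143.1], [260.0, 32.0, 9.7, -136.3], [247.0, 42.0, 17.5, -131.0], [230.0, 43.0, 27.6, -130.4], [210.0, 28.0, 39.0, -138.4], [205.0, 17.0, 41.6, -144.2], [204.0, 0.0, 41.6, -152.8]]
[ 181  169  196  102 7901]
[[181.0, 169.0, 63.5, -54.7], [183.0, 186.0, 63.2, -43.1], [200.0, 187.0, 51.7, -42.5], [206.0, 270.0, 51.8, 20.0], [213.0, 270.0, 46.7, 20.0], [208.0, 187.0, 46.3, -42.5], [213.0, 185.0, 42.9, -43.8], [254.0, 186.0, 15.2, -43.2], [256.0, 206.0, 14.2, -29.0], [305.0, 207.0, -19.6, -28.3], [312.0, 226.0, -24.8, -14.4], [311.0, 252.0, -24.7, 5.5], [336.0, 252.0, -42.7, 5.5], [340.0, 186.0, -42.8, -43.2], [347.0, 185.0, -47.5, -43.9], [343.0, 269.0, -48.5, 19.1], [351.0, 270.0, -54.4, 19.9], [357.0, 186.0, -54.3, -43.2], [375.0, 185.0, -66.4, -43.9], [376.0, 169.0, -66.1, -54.7]]
[264 300  29  14 394]
[[265.0, 300.0, 8.9, 45.2], [264.0, 313.0, 9.8, 56.6], [292.0, 313.0, -11.7, 56.6], [291.0, 300.0, -10.8, 45.2]]
  white c [0.7919 0.0274] size [15.  33.1] ang 80.8 px (0, 367, 16, 26)
  white c [0.6487 0.2928] size [25.7 24.1] ang 5.1 px (265, 265, 27, 26)
  white c [0.6118 0.2898] size [30.5 56.2] ang 5.1 px (247, 224, 64, 33)
  white c [0.6014 0.2501] size [70.3 32.6] ang 5.2 px (213, 186, 40, 77)
  white c [0.4348 0.3294] size [24.4 33.4] ang 5.1 px (332, 0, 47, 39)
  white c [0.4439 0.1538] size [11.4 33.5] ang 5.1 px (86, 0, 48, 19)
```

The rim in this view is centred at u ≈ −1, v ≈ +0.8, consistent within the bias. Lower slowly and release.

send_rows --pt "0.9 1 8" --pt "0.9 1 16" --pt "0.9 1 24" --pt "0.9 1 32" --pt "0.9 1 40" --pt "0.9 1 48" --pt "0.9 1 56" --pt "0.9 1 64" --roll '[0,0,0,0,0,0,0,0]' --claw '[0.05,0.05,0.05,0.05,0.05,0.05,0.05,0.05]'

```text
t: 18.85
eef_pos: [0.574, 0.2872, 0.0903]
tool_rot: [-0.0, -0.045, 0.999, -0.0]
contact_force: [0.5, -1.0, -1.6]
gripper_width: 0.147
grasp_force: 49.3
```

send_rows --pt "0 0 7" --pt "0 0 14" --pt "0 0 21" --pt "0 0 28" --pt "0 0 34" --pt "0 0 39" --pt "0 0 41" --pt "0 0 41" --roll '[0,0,0,0,0,0,0,0]' --claw '[0.05,0.05,0.05,0.05,0.05,0.05,0.05,0.05]'

```text
t: 19.52
eef_pos: [0.5741, 0.2874, 0.0505]
tool_rot: [0.0, -0.045, 0.999, -0.0]
contact_force: [-1.2, 0.7, -1.6]
gripper_width: 0.146
grasp_force: 49.3
```

send_rows --pt "0 0 0" --pt "0 0 0" --pt "0 0 0" --pt "0 0 0" --pt "0 0 -10" --pt "0 0 -25" --pt "0 0 -45" --pt "0 0 -70" --roll '[0,0,0,0,0,0,0,0]' --claw '[0.2,0.28,0.28,0.28,0.28,0.28,0.28,0.28]'

```text
t: 20.18
eef_pos: [0.5736, 0.2871, 0.1215]
tool_rot: [-0.001, -0.045, 0.999, -0.0]
contact_force: [0.2, -0.3, -0.8]
gripper_width: 0.276
grasp_force: 0.0
```

send_rows --pt "0 0 -20" --pt "0 0 -40" --pt "0 0 -40" --pt "0 0 -40" --pt "0 0 -40" --pt "0 0 -40" --pt "0 0 -40" --pt "0 0 -40" --roll '[0,0,0,0,0,0,0,0]' --claw '[0.4,0.4,0.4,0.4,0.4,0.4,0.4,0.4]'

```text
t: 20.85
eef_pos: [0.5737, 0.2869, 0.1595]
tool_rot: [-0.001, -0.045, 0.999, -0.0]
contact_force: [0.3, 0.5, -0.1]
gripper_width: 0.405
grasp_force: 0.0
```

```bash
python3 - <<'E'
from h import *
go([.4296,.1466,.12],108.2)
im,m=grab("wrist","w13");whites(m,im,.042)
E
```

```text
t 20.85 TCP [0.5737 0.2869 0.1595] yaw_y 95.12 slide [ 156.  -126.9   39.8] roll -13.078827159644618 q7 0.54
  white c [0.7911 0.0276] size [16.  41.1] ang 81.0 px (0, 363, 17, 32)
  white c [0.5758 0.2881] size [26.7 32.6] ang 5.2 px (260, 187, 39, 31)
  white c [0.6004 0.2503] size [68.9 32.4] ang 5.2 px (213, 187, 40, 75)
  white c [0.4337 0.3291] size [26.6 32.9] ang 5.1 px (330, 0, 46, 42)
  white c [0.443  0.1545] size [14.1 34.1] ang 5.1 px (87, 0, 49, 23)
```

send_rows --pt "20 -16 0" --pt "44 -36 0" --pt "68 -55 0" --pt "92 -75 0" --pt "116 -94 0" --pt "138 -112 10" --pt "150 -122 25" --pt "156 -127 39" --roll '[-2,-4,-6,-8,-10,-12,-13,-13]' --claw '[0.4,0.4,0.4,0.4,0.4,0.4,0.4,0.4]'

```text
t: 21.57
eef_pos: [0.4283, 0.1445, 0.1204]
tool_rot: [-0.001, -0.157, 0.988, -0.001]
contact_force: [-0.2, 0.7, 0.8]
gripper_width: 0.403
grasp_force: 0.0
```

send_rows --pt "0 0 0" --pt "0 0 0" --pt "0 0 0" --pt "0 0 0" --pt "0 0 0" --pt "0 0 0" --pt "0 0 0" --pt "0 0 0" --roll '[0,0,0,0,0,0,0,0]' --claw '[0.4,0.4,0.4,0.4,0.4,0.4,0.4,0.4]'

```text
t: 22.23
eef_pos: [0.4301, 0.147, 0.1214]
tool_rot: [0.0, -0.157, 0.988, 0.0]
contact_force: [1.0, -0.2, 0.9]
gripper_width: 0.399
grasp_force: 0.0
```

```bash
python3 - <<'E'
from h import *
im,m=grab("wrist","w14");whites(m,im,.034)
go([.4296,.1466,.0415],108.2)
E
```

```text
white c [0.4365 0.3534] size [14.4 14.1] ang 7.7 px (502, 283, 21, 17)
  white c [0.4289 0.3298] size [30.4 34.2] ang 72.0 px (472, 257, 43, 38)
  white c [ 0.5113 -0.0483] size [14.8 24.3] ang 42.7 px (0, 222, 26, 23)
  white c [0.4291 0.1467] size [33.4 32.6] ang 19.2 px (256, 187, 44, 43)
t 22.28 TCP [0.4301 0.147  0.1214] yaw_y 108.12 slide [ 0.6 -0.2 79.9] roll -0.0780908606060251 q7 0.75
```

send_rows --pt "0.6 -0.2 15" --pt "0.6 -0.2 30" --pt "0.6 -0.2 45" --pt "0.6 -0.2 60" --pt "0.6 -0.2 72" --pt "0.6 -0.2 79.5" --pt "0.6 -0.2 79.5" --pt "0.6 -0.2 79.5" --roll '[-0.5,-0.5,-0.5,-0.5,-0.5,-0.5,-0.5,-0.5]' --claw '[0.4,0.4,0.4,0.4,0.4,0.4,0.4,0.4]'

```text
t: 22.95
eef_pos: [0.4294, 0.1466, 0.0419]
tool_rot: [-0.0, -0.162, 0.987, 0.0]
contact_force: [-0.2, 0.1, 0.5]
gripper_width: 0.399
grasp_force: 0.0
```

send_rows --pt "0 0 0" --pt "0 0 0" --pt "0 0 0" --pt "0 0 0" --pt "0 0 0" --pt "0 0 0" --pt "0 0 0" --pt "0 0 0" --roll '[0,0,0,0,0,0,0,0]' --claw '[0.3,0.2,0.1,0.05,0.05,0.05,0.05,0.05]'

```text
t: 23.62
eef_pos: [0.43, 0.1467, 0.0426]
tool_rot: [0.001, -0.162, 0.987, -0.0]
contact_force: [-1.1, -0.1, 5.9]
gripper_width: 0.144
grasp_force: 49.5
```

send_rows --pt "0 0 -20" --pt "0 0 -50" --pt "0 0 -85" --pt "0 0 -115" --pt "0 0 -124" --pt "0 0 -124" --pt "0 0 -124" --pt "0 0 -124" --roll '[0,0,0,0,0,0,0,0]' --claw '[0.05,0.05,0.05,0.05,0.05,0.05,0.05,0.05]'

```text
t: 24.28
eef_pos: [0.4287, 0.1454, 0.1643]
tool_rot: [-0.001, -0.162, 0.987, -0.001]
contact_force: [-0.5, 0.2, -0.8]
gripper_width: 0.149
grasp_force: 49.2
```

```bash
python3 - <<'E'
from h import *
go([*slot(-1.5,21.2),.165],95.1)
E
```

```text
t 24.28 TCP [0.4287 0.1454 0.1643] yaw_y 108.59 slide [-223.1   77.9   -1.2] roll 13.493269005689157 q7 0.84
```

send_rows --pt "-25 9 0" --pt "-58 20 0" --pt "-92 32 0" --pt "-126 44 0" --pt "-160 56 0" --pt "-190 66 0" --pt "-212 74 0" --pt "-223 78 0" --roll '[2,4,6,8,10,12,13.5,13.5]' --claw '[0.05,0.05,0.05,0.05,0.05,0.05,0.05,0.05]'

```text
t: 24.95
eef_pos: [0.6167, 0.2934, 0.1627]
tool_rot: [-0.001, -0.044, 0.999, -0.0]
contact_force: [-0.2, -0.0, -1.6]
gripper_width: 0.147
grasp_force: 49.2
```

send_rows --pt "0 0 5" --pt "0 0 10" --pt "0 0 10" --pt "0 0 10" --pt "0 0 10" --pt "0 0 10" --pt "0 0 10" --pt "0 0 10" --roll '[0,0,0,0,0,0,0,0]' --claw '[0.05,0.05,0.05,0.05,0.05,0.05,0.05,0.05]'

```text
t: 25.62
eef_pos: [0.616, 0.2913, 0.1562]
tool_rot: [0.0, -0.044, 0.999, -0.0]
contact_force: [-0.2, 0.6, -1.3]
gripper_width: 0.148
grasp_force: 49.2
```

```bash
python3 - <<'E'
from h import *
go([*slot(-1.5,21.2),.0506],95.1);print(uv(tool()[0]))
im,m=grab("wrist","w15");whites(m,im,.042)
E
```

```text
t 25.62 TCP [0.616  0.2913 0.1562] yaw_y 95.1 slide [  0.9  -0.8 105.6] roll -0.00425723130535971 q7 0.6
[[-2.3 22. ]]
  white c [0.6882 0.2982] size [24.5 23.8] ang 5.1 px (265, 265, 27, 25)
  white c [0.6525 0.2951] size [29.4 55.7] ang 5.1 px (247, 225, 64, 32)
  white c [0.6165 0.3212] size [32.4 33.1] ang 89.7 px (294, 184, 41, 40)
  white c [0.5981 0.2501] size [76.1 32.1] ang 5.2 px (208, 128, 43, 92)
```

An unexpected white shape sits at (0.6165, 0.321) in the box, and the first caddy isn't at its slot. I check this before moving.

```bash
python3 - <<'E'
from h import *
im=np.load("pics/w15.npy");m=bot.camera_model("wrist")
print(uv([[.6165,.3212]]))
g=(im.min(2)>215).astype(np.uint8)
for c in cv2.findContours(g,0,1)[0]:
    if cv2.contourArea(c)>150:
        print(cv2.boundingRect(c),cv2.contourArea(c),cv2.approxPolyDP(c,2.5,True)[:,0].tolist())
t,mt=grab("top","t15")
for n,X in[("jar",[.43,.329,.04])]:
    a,b=proj(mt,X)[0].astype(int);print(np.abs(np.load("pics/top0.npy").astype(float)-t)[b-10:b+10,a-10:a+10].mean())
a=cv2.resize(im[100:300,150:420],None,fx=2,fy=2);b=cv2.resize(t[150:300,100:280],None,fx=2.2,fy=2.2)
C=np.zeros((420,800,3),np.uint8);C[:400,:400]=a[:,70:470];C[:330,402:798]=b
cv2.imwrite("pics/c15.png",C[...,::-1])
E
```

```text
[[-32.1  25.2]]
(265, 265, 27, 25) 606.5 [[265, 266], [266, 289], [291, 288], [291, 265]]
(247, 225, 64, 32) 1305.0 [[247, 227], [247, 256], [252, 246], [266, 244], [304, 246], [309, 256], [309, 225]]
(294, 184, 41, 40) 939.0 [[297, 184], [294, 205], [304, 206], [307, 196], [320, 197], [325, 206], [310, 205], [311, 222], [328, 223], [334, 188]]
(208, 128, 43, 92) 3428.0 [[209, 128], [213, 216], [217, 219], [246, 219], [250, 207], [247, 129]]
2.985
```

View pics/c15.png

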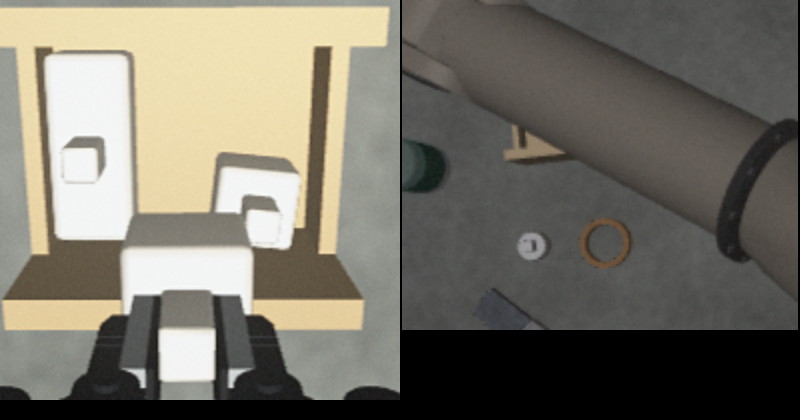

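c15 shows the first caddy has been knocked inside the box. It stands upright, slightly turned, at about (u −32, v +25). Its old slot is free, so the held caddy goes to (u −1.5, v −20).

send_rows --pt "8 -1 0" --pt "18 -1 0" --pt "28 -1 0" --pt "38 -1 0" --pt "42 -1 0" --pt "42 -1 10" --pt "42 -1 20" --pt "42 -1 30" --roll '[0,0,0,0,0,0,0,0]' --claw '[0.05,0.05,0.05,0.05,0.05,0.05,0.05,0.05]'

```text
t: 26.38
eef_pos: [0.5745, 0.2863, 0.1245]
tool_rot: [0.0, -0.044, 0.999, -0.0]
contact_force: [0.6, -0.3, -1.3]
gripper_width: 0.145
grasp_force: 49.2
```

```bash
python3 - <<'E'
from h import *
go([*slot(-1.5,-20),.0506],95.1);print(uv(tool()[0]))
im,m=grab("wrist","w16");whites(m,im,.042)
E
```

```text
t 26.38 TCP [0.5745 0.2863 0.1245] yaw_y 95.08 slide [ 0.2  0.5 73.9] roll -0.024176679425337966 q7 0.53
[[ -1.  -19.8]]
  white c [0.6287 0.2915] size [21.5 21. ] ang 5.1 px (265, 265, 27, 25)
  white c [0.6015 0.3025] size [81.3 41.1] ang 74.1 px (247, 224, 93, 61)
  white c [0.6008 0.2506] size [66.4 32.1] ang 5.1 px (205, 199, 44, 81)
  white c [0.4396 0.329 ] size [16.1 32.5] ang 5.1 px (339, 0, 53, 30)
```

send_rows --pt "0.2 0.5 9" --pt "0.2 0.5 18" --pt "0.2 0.5 27" --pt "0.2 0.5 36" --pt "0.2 0.5 45" --pt "0.2 0.5 54" --pt "0.2 0.5 60" --pt "0.2 0.5 64" --roll '[0,0,0,0,0,0,0,0]' --claw '[0.05,0.05,0.05,0.05,0.05,0.05,0.05,0.05]'

```text
t: 27.1
eef_pos: [0.5736, 0.287, 0.0606]
tool_rot: [-0.0, -0.045, 0.999, -0.0]
contact_force: [-0.3, -0.3, -1.4]
gripper_width: 0.148
grasp_force: 49.2
```

send_rows --pt "0 0 4" --pt "0 0 8" --pt "0 0 9.5" --pt "0 0 9.5" --pt "0 0 9.5" --pt "0 0 9.5" --pt "0 0 9.5" --pt "0 0 9.5" --roll '[0,0,0,0,0,0,0,0]' --claw '[0.05,0.05,0.05,0.05,0.05,0.2,0.28,0.28]'

```text
t: 27.77
eef_pos: [0.5742, 0.2874, 0.0527]
tool_rot: [0.0, -0.045, 0.999, 0.0]
contact_force: [-0.3, -0.9, 0.1]
gripper_width: 0.28
grasp_force: 0.0
```

send_rows --pt "0 0 0" --pt "0 0 -10" --pt "0 0 -25" --pt "0 0 -45" --pt "0 0 -70" --pt "0 0 -95" --pt "0 0 -110" --pt "0 0 -110" --roll '[0,0,0,0,0,0,0,0]' --claw '[0.28,0.28,0.28,0.28,0.28,0.3,0.4,0.4]'

```text
t: 28.43
eef_pos: [0.5754, 0.2892, 0.1675]
tool_rot: [0.003, -0.045, 0.999, 0.002]
contact_force: [-0.4, -0.1, -0.6]
gripper_width: 0.398
grasp_force: 0.0
```

```bash
python3 - <<'E'
from h import *
im,m=grab("wrist","w17");whites(m,im,.042)
g=(im.min(2)>215).astype(np.uint8)
for c in cv2.findContours(g,0,1)[0]:
    if cv2.contourArea(c)>300:
        a=cv2.approxPolyDP(c,2.,True)[:,0];print(a.tolist(),uv(onplane(m,a,.042)).tolist())
go([.4289,.3296,.12],94.4)
E
```

```text
white c [0.7878 0.0274] size [21.6 42.7] ang 80.7 px (0, 351, 22, 33)
  white c [0.6167 0.3209] size [32.9 34.9] ang 89.0 px (288, 224, 40, 37)
  white c [0.5755 0.2879] size [27.3 32.6] ang 5.1 px (257, 181, 38, 31)
  white c [0.5999 0.2502] size [69.4 32.4] ang 5.3 px (211, 181, 40, 74)
  white c [0.4341 0.329 ] size [25.9 32.9] ang 5.2 px (325, 0, 45, 40)
[[0, 351], [0, 361], [11, 364], [0, 364], [0, 382], [13, 380], [17, 376], [21, 380], [15, 366]] [[280.9, 146.3], [284.2, 159.0], [273.7, 162.9], [285.2, 162.8], [291.3, 186.6], [276.8, 183.9], [271.3, 178.6], [268.3, 183.9], [270.2, 165.5]]
[[293, 224], [288, 254], [300, 257], [301, 236], [315, 236], [319, 246], [305, 246], [303, 259], [312, 260], [313, 248], [325, 245], [327, 227]] [[-18.2, 7.3], [-14.0, 37.0], [-25.2, 40.1], [-25.7, 19.0], [-38.5, 19.0], [-42.5, 28.9], [-29.6, 28.9], [-28.1, 42.1], [-36.5, 43.2], [-37.0, 30.9], [-48.0, 27.9], [-49.0, 10.2]]
[[257, 181], [259, 211], [294, 209], [294, 181]] [[13.5, -32.3], [12.2, -5.0], [-18.9, -6.9], [-18.5, -32.3]]
[[211, 181], [217, 254], [225, 254], [229, 247], [242, 247], [243, 253], [248, 254], [248, 181]] [[53.2, -32.3], [51.9, 37.0], [44.5, 37.0], [40.4, 29.9], [28.5, 29.9], [27.7, 36.0], [23.1, 37.0], [21.2, -32.3]]
[[330, 0], [325, 11], [326, 24], [330, 32], [343, 39], [359, 34], [368, 21], [369, 10], [366, 0], [345, 0], [346, 16], [362, 16], [351, 25], [338, 23], [338, 5], [341, 0]] [[-42.9, -168.8], [-39.6, -161.6], [-40.7, -153.0], [-44.0, -147.6], [-54.1, -142.9], [-66.1, -146.3], [-72.2, -155.1], [-72.3, -162.3], [-69.5, -168.8], [-54.0, -168.8], [-55.4, -158.4], [-67.4, -158.4], [-59.6, -152.4], [-49.7, -153.7], [-49.0, -165.6], [-51.1, -168.8]]
t 28.48 TCP [0.5748 0.2882 0.165 ] yaw_y 95.11 slide [141.8  54.2  44.6] roll 0.7066614394959316 q7 0.56
```

Caddy 2 is placed (u ≈ −3 ± 17, v ≈ −20) and caddy 1 is upright inside. Now the jar.

send_rows --pt "18 7 0" --pt "40 15 0" --pt "62 24 0" --pt "84 32 0" --pt "106 40 0" --pt "128 49 10" --pt "142 54 30" --pt "142 54 44" --roll '[0.7,0.7,0.7,0.7,0.7,0.7,0.7,0.7]' --claw '[0.4,0.4,0.4,0.4,0.4,0.4,0.4,0.4]'

```text
t: 29.15
eef_pos: [0.4238, 0.3287, 0.1169]
tool_rot: [-0.001, -0.041, 0.999, -0.001]
contact_force: [-0.5, -0.1, -0.1]
gripper_width: 0.401
grasp_force: 0.0
```

send_rows --pt "0 0 0" --pt "0 0 0" --pt "0 0 0" --pt "0 0 0" --pt "0 0 0" --pt "0 0 0" --pt "0 0 0" --pt "0 0 0" --roll '[0,0,0,0,0,0,0,0]' --claw '[0.4,0.4,0.4,0.4,0.4,0.4,0.4,0.4]'

```text
t: 29.82
eef_pos: [0.4279, 0.3284, 0.1185]
tool_rot: [0.0, -0.038, 0.999, 0.0]
contact_force: [0.4, 0.9, -0.1]
gripper_width: 0.399
grasp_force: 0.0
```

```bash
python3 - <<'E'
from h import *
im,m=grab("wrist","w18");whites(m,im,.036)
go([.4289,.3296,.0425],94.4)
g=(im.min(2)>215).astype(np.uint8)
for c in cv2.findContours(g,2,1)[0]:
    if cv2.contourArea(c)>40 and cv2.boundingRect(c)[0]>200:
        a=cv2.approxPolyDP(c,1.2,True)[:,0];print(a.tolist())
# knob: dark side face hole => direction of its edges
d=((im.min(2)<190)&(im.min(2)>60)).astype(np.uint8)
E
```

```text
white c [0.4288 0.33  ] size [33.1 33.8] ang 4.4 px (257, 192, 46, 43)
t 29.87 TCP [0.4278 0.3284 0.1184] yaw_y 94.4 slide [-1.1  1.1 75.9] roll 0.001182677326397652 q7 0.27
[[274, 192], [264, 197], [259, 204], [257, 211], [258, 220], [263, 228], [271, 233], [288, 233], [298, 226], [302, 218], [302, 209], [299, 202], [292, 195], [284, 192]]
[[269, 209], [271, 206], [287, 205], [290, 214], [272, 215], [270, 217]]
```

send_rows --pt "-1 1.4 15" --pt "-1 1.4 30" --pt "-1 1.4 45" --pt "-1 1.4 60" --pt "-1 1.4 70" --pt "-1 1.4 75.5" --pt "-1 1.4 75.5" --pt "-1 1.4 75.5" --roll '[-2,-2,-2,-2,-2,-2,-2,-2]' --claw '[0.4,0.4,0.4,0.4,0.4,0.4,0.4,0.4]'

```text
t: 30.53
eef_pos: [0.4284, 0.33, 0.0427]
tool_rot: [-0.0, -0.056, 0.998, 0.0]
contact_force: [0.6, 0.2, -0.5]
gripper_width: 0.401
grasp_force: 0.0
```

send_rows --pt "0 0 0" --pt "0 0 0" --pt "0 0 0" --pt "0 0 0" --pt "0 0 0" --pt "0 0 0" --pt "0 0 0" --pt "0 0 0" --roll '[0,0,0,0,0,0,0,0]' --claw '[0.3,0.2,0.1,0.05,0.05,0.05,0.05,0.05]'

```text
t: 31.2
eef_pos: [0.429, 0.3302, 0.0436]
tool_rot: [0.001, -0.056, 0.998, 0.0]
contact_force: [-0.7, -1.0, 5.7]
gripper_width: 0.148
grasp_force: 49.7
```

send_rows --pt "0 0 -20" --pt "0 0 -50" --pt "0 0 -85" --pt "0 0 -115" --pt "0 0 -124" --pt "0 0 -124" --pt "0 0 -124" --pt "0 0 -124" --roll '[0,0,0,0,0,0,0,0]' --claw '[0.05,0.05,0.05,0.05,0.05,0.05,0.05,0.05]'

```text
t: 31.87
eef_pos: [0.4281, 0.3286, 0.165]
tool_rot: [-0.001, -0.056, 0.998, -0.001]
contact_force: [0.9, 0.0, -1.4]
gripper_width: 0.148
grasp_force: 49.0
```

```bash
python3 - <<'E'
from h import *
go([*slot(-38.8,-17),.165],95.1)
E
```

```text
t 31.87 TCP [0.4281 0.3286 0.165 ] yaw_y 96.4 slide [-144.4  -20.7   -0.2] roll 1.302222981002302 q7 0.35
```

send_rows --pt "-15 -2 0" --pt "-37 -5 0" --pt "-60 -9 0" --pt "-83 -12 0" --pt "-106 -15 0" --pt "-127 -18 0" --pt "-140 -20 0" --pt "-144.4 -20.7 0" --roll '[0.5,1,1.3,1.3,1.3,1.3,1.3,1.3]' --claw '[0.05,0.05,0.05,0.05,0.05,0.05,0.05,0.05]'

```text
t: 32.53
eef_pos: [0.576, 0.3239, 0.1639]
tool_rot: [-0.001, -0.043, 0.999, -0.001]
contact_force: [-0.5, -0.0, -1.3]
gripper_width: 0.147
grasp_force: 49.0
```

send_rows --pt "0 0 5" --pt "0 0 10" --pt "0 0 15" --pt "0 0 15" --pt "0 0 15" --pt "0 0 15" --pt "0 0 15" --pt "0 0 15" --roll '[0,0,0,0,0,0,0,0]' --claw '[0.05,0.05,0.05,0.05,0.05,0.05,0.05,0.05]'

```text
t: 33.2
eef_pos: [0.5744, 0.3255, 0.1522]
tool_rot: [0.0, -0.045, 0.999, 0.0]
contact_force: [-0.3, -0.1, -0.8]
gripper_width: 0.148
grasp_force: 49.0
```

```bash
python3 - <<'E'
from h import *
go([*slot(-38.8,-17),.0516],95.1);print(uv(tool()[0]))
im,m=grab("wrist","w19");whites(m,im,.042)
g=buff(m,im)
cs=max(cv2.findContours(g,0,1)[0],key=cv2.contourArea);a=cv2.approxPolyDP(cs,2.5,True)[:,0]
print(np.c_[a,uv(onplane(m,a,.09))].tolist())
g=(im.min(2)>215).astype(np.uint8)
for c in cv2.findContours(g,0,1)[0]:
    if cv2.contourArea(c)>300:
        a=cv2.approxPolyDP(c,2.,True)[:,0];print(a.tolist(),uv(onplane(m,a,.042)).tolist())
E
```

```text
t 33.2 TCP [0.5744 0.3255 0.1522] yaw_y 95.12 slide [  0.7  -1.4 100.6] roll 0.01840851939888921 q7 0.51
[[-40.2 -16.4]]
  white c [0.6443 0.3323] size [24.1 23.5] ang 5.1 px (265, 265, 27, 25)
  white c [0.6097 0.3287] size [28. 57.] ang 5.1 px (245, 226, 66, 31)
  white c [0.5755 0.2882] size [27.6 33.8] ang 5.1 px (212, 183, 42, 33)
  white c [0.6003 0.251 ] size [70.4 32.5] ang 5.3 px (164, 183, 46, 79)
[[118.0, 166.0, 63.7, -54.5], [121.0, 183.0, 63.4, -43.2], [150.0, 184.0, 44.3, -42.5], [160.0, 269.0, 44.3, 20.1], [168.0, 268.0, 38.5, 19.3], [159.0, 183.0, 38.2, -43.2], [256.0, 184.0, -26.0, -42.6], [256.0, 206.0, -25.7, -27.3], [252.0, 216.0, -22.8, -20.2], [213.0, 215.0, 3.8, -20.9], [213.0, 251.0, 5.3, 5.9], [244.0, 251.0, -16.6, 5.9], [251.0, 221.0, -22.1, -16.6], [261.0, 210.0, -29.0, -24.5], [285.0, 206.0, -45.3, -27.4], [297.0, 213.0, -53.5, -22.4], [300.0, 183.0, -55.1, -43.3], [300.0, 217.0, -55.6, -19.5], [308.0, 235.0, -61.5, -6.3], [309.0, 184.0, -61.1, -42.6], [316.0, 183.0, -65.7, -43.3], [317.0, 165.0, -65.9, -55.3]]
[[265, 266], [266, 289], [290, 289], [290, 26
[... 162 characters left out ...]
[297, 231], [285, 226], [270, 226], [257, 232], [249, 241]] [[-11.7, 33.1], [-15.2, 33.1], [-18.0, 23.5], [-48.4, 22.6], [-62.3, 23.5], [-66.0, 33.0], [-68.7, 33.0], [-64.8, 17.9], [-56.9, 9.6], [-46.6, 5.0], [-33.8, 5.0], [-22.6, 10.5], [-15.6, 18.8]]
[[212, 184], [215, 215], [252, 215], [251, 183]] [[13.4, -31.5], [12.5, -4.8], [-18.7, -4.8], [-18.5, -32.4]]
[[164, 184], [168, 221], [179, 213], [190, 213], [194, 217], [194, 229], [187, 238], [184, 224], [169, 225], [173, 259], [207, 260], [209, 258], [203, 184]] [[52.7, -31.5], [52.6, 0.6], [42.6, -6.6], [33.4, -6.6], [30.3, -3.0], [31.1, 7.8], [37.8, 16.1], [39.3, 3.3], [52.1, 4.2], [51.7, 36.0], [21.9, 37.0], [20.0, 35.0], [20.8, -31.5]]
```

The gap for the jar spans u = −18.6 to −58.6, so I centre it at −38.7 and lower slowly.

send_rows --pt "0.6 -1.5 2" --pt "0.6 -1.5 10" --pt "0.6 -1.5 19" --pt "0.6 -1.5 28" --pt "0.6 -1.5 37" --pt "0.6 -1.5 45" --pt "0.6 -1.5 50" --pt "0.6 -1.5 50" --roll '[0,0,0,0,0,0,0,0]' --claw '[0.05,0.05,0.05,0.05,0.05,0.05,0.05,0.05]'

```text
t: 33.92
eef_pos: [0.5733, 0.3233, 0.1]
tool_rot: [-0.001, -0.045, 0.999, -0.001]
contact_force: [0.3, -1.0, -1.1]
gripper_width: 0.147
grasp_force: 49.0
```

```bash
python3 - <<'E'
from h import *
go([*slot(-38.7,-17),.0516],95.1);print(uv(tool()[0]))
E
```

```text
t 33.92 TCP [0.5733 0.3233 0.1   ] yaw_y 95.12 slide [-0.8  0.8 48.4] roll 0.02133753834299057 q7 0.48
[[-38.  -17.7]]
```

send_rows --pt "0 0.6 6" --pt "0 0.6 12" --pt "0 0.6 18" --pt "0 0.6 24" --pt "0 0.6 30" --pt "0 0.6 36" --pt "0 0.6 41" --pt "0 0.6 44" --roll '[0,0,0,0,0,0,0,0]' --claw '[0.05,0.05,0.05,0.05,0.05,0.05,0.05,0.05]'

```text
t: 34.58
eef_pos: [0.5736, 0.3242, 0.0569]
tool_rot: [-0.0, -0.045, 0.999, -0.0]
contact_force: [-0.2, 0.3, -0.6]
gripper_width: 0.147
grasp_force: 49.0
```

send_rows --pt "0 0 2" --pt "0 0 4" --pt "0 0 4" --pt "0 0 4" --pt "0 0 4" --pt "0 0 4" --pt "0 0 4" --pt "0 0 4" --roll '[0,0,0,0,0,0,0,0]' --claw '[0.05,0.05,0.05,0.05,0.2,0.28,0.28,0.28]'

```text
t: 35.25
eef_pos: [0.574, 0.3246, 0.0541]
tool_rot: [0.0, -0.045, 0.999, 0.0]
contact_force: [-0.3, -0.4, 0.3]
gripper_width: 0.28
grasp_force: 0.0
```

send_rows --pt "0 0 0" --pt "0 0 -10" --pt "0 0 -25" --pt "0 0 -45" --pt "0 0 -70" --pt "0 0 -95" --pt "0 0 -120" --pt "0 0 -120" --roll '[0,0,0,0,0,0,0,0]' --claw '[0.28,0.28,0.28,0.28,0.28,0.3,0.4,0.4]'

```text
t: 35.92
eef_pos: [0.5755, 0.3273, 0.1812]
tool_rot: [0.004, -0.045, 0.999, 0.003]
contact_force: [0.2, 0.7, 1.2]
gripper_width: 0.403
grasp_force: 0.0
```

```bash
python3 - <<'E'
from h import *
im,m=grab("wrist","w20");whites(m,im,.042);go()
E
```

```text
white c [0.6166 0.3213] size [33.1 34.6] ang 89.0 px (249, 215, 37, 35)
  white c [0.574  0.3245] size [34.1 33.7] ang 67.3 px (255, 172, 38, 37)
  white c [0.5749 0.2884] size [29.2 33.4] ang 5.1 px (216, 172, 38, 32)
  white c [0.5995 0.2509] size [71.7 32.4] ang 5.3 px (172, 172, 41, 74)
t 35.97 TCP [0.575  0.3264 0.1787] yaw_y 95.12 slide None roll None q7 0.53
```

All four pieces are in the box and spaced correctly: jar (0.574, 0.3245), caddies and dish at their places. Now to the spatula.

send_rows --pt "8 -20 -30" --pt "22 -55 -60" --pt "36 -90 -70" --pt "50 -125 -70" --pt "64 -160 -70" --pt "78 -195 -70" --pt "90 -228 -70" --pt "100 -255 -70" --roll '[6,12,18,24,31,38,44,50]' --claw '[0.5,0.5,0.5,0.5,0.5,0.5,0.5,0.5]'

```text
t: 36.63
eef_pos: [0.4957, 0.0587, 0.2437]
tool_rot: [-0.0, 0.385, 0.923, -0.001]
contact_force: [0.4, -0.2, -0.6]
gripper_width: 0.503
grasp_force: 0.0
```

send_rows --pt "-16 -30 0" --pt "-33 -61 0" --pt "-50 -92 0" --pt "-67 -123 0" --pt "-84 -154 0" --pt "-101 -185 0" --pt "-118 -216 0" --pt "-131 -241 0" --roll '[6,12,18,24,30,36,40,40]' --claw '[0.5,0.5,0.5,0.5,0.5,0.5,0.5,0.5]'

```text
t: 37.3
eef_pos: [0.4183, -0.2041, 0.244]
tool_rot: [0.0, 0.677, 0.736, -0.001]
contact_force: [0.8, -0.0, -0.3]
gripper_width: 0.5
grasp_force: 0.0
```

send_rows --pt "0 0 0" --pt "0 0 0" --pt "0 0 0" --pt "0 0 0" --pt "0 0 0" --pt "0 0 0" --pt "0 0 0" --pt "0 0 0" --roll '[0,0,0,0,0,0,0,0]' --claw '[0.5,0.5,0.5,0.5,0.5,0.5,0.5,0.5]'

```text
t: 37.97
eef_pos: [0.4199, -0.2012, 0.2438]
tool_rot: [-0.0, 0.675, 0.738, 0.0]
contact_force: [0.3, -0.6, -0.1]
gripper_width: 0.499
grasp_force: 0.0
```

```bash
python3 - <<'E'
from h import *
import pickle
go([.407,-.22,.2],5)
im,m=grab("wrist","w21");pickle.dump(m,open("pics/w21.pkl","wb"))
hsv=cv2.cvtColor(im,cv2.COLOR_RGB2HSV)
for q in [(.407,-.12,.007),(.407,-.06,.007),(.407,-.22,.07),(.60,-.155,.023),(.45,-.1,0.004)]:
    a,b=proj(m,q)[0].round().astype(int);print(q,(a,b),hsv[b,a].tolist() if 0<=a<560 and 0<=b<420 else None)
cv2.imwrite("pics/w21c.png",cv2.resize(im,None,fx=1.4,fy=1.4)[...,::-1])
E
```

```text
t 37.97 TCP [ 0.4199 -0.2012  0.2438] yaw_y 5.17 slide [-17.6 -14.5  43.8] roll 0.1677246229862277 q7 0.23
(0.407, -0.12, 0.007) (np.int64(273), np.int64(103)) [116, 11, 167]
(0.407, -0.06, 0.007) (np.int64(278), np.int64(45)) [113, 6, 163]
(0.407, -0.22, 0.07) (np.int64(264), np.int64(202)) [14, 173, 168]
(0.6, -0.155, 0.023) (np.int64(439), np.int64(151)) [30, 12, 243]
(0.45, -0.1, 0.004) (np.int64(312), np.int64(88)) [54, 9, 140]
```

View pics/w21c.png

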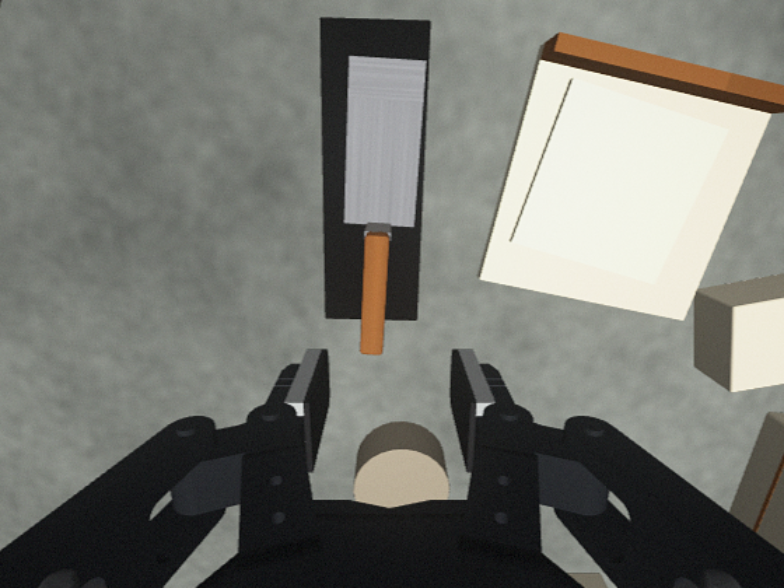

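w21c: blade corners (349,57)–(427,61)–(414,227)–(344,223), handle (365–389,233) to (360–383,353), and cover corners about (573,80), (728,128), (655,283), (511,242), all at scale 1.4. I cast rays for each.

```bash
python3 - <<'E'
from h import *
import pickle
m=pickle.load(open("pics/w21.pkl","rb"))
f=lambda P:(np.array(P,float)+.5)/1.4-.5
def q(n,P,z):
    X=onplane(m,f(P),z)[:,:2];print(n,X.round(4).tolist(),*rectfit(X))
q("blade",[(344,223),(349,57),(427,61),(414,227)],.0065)
q("mat",[(326,319),(320,17),(431,20),(417,320)],.004)
q("handle top",[(360,353),(365,233),(389,234),(383,354)],.070)
q("cover",[(511,242),(573,80),(728,128),(655,283)],.023)
q("board (y side to bar)",[(480,279),(541,60),(772,112),(683,320)],.012)
# refine cover edges: gradient picture inside board
im=np.load("pics/w21.npy");r,g,b=[im[...,k].astype(int) for k in range(3)]
d=cv2.GaussianBlur((r-b).astype(np.float32),(0,0),1.2)
for P in[(600,180),(620,100),(700,260),(560,90),(530,260),(740,150),(540,150)]:
    a,c=f(P).astype(int);print(P,im[c,a],round(float(d[c,a]),1))
E
```

```text
blade [[0.3799, -0.1874], [0.3759, -0.0587], [0.4363, -0.056], [0.44, -0.1853]] [ 0.408  -0.1218] 129.1 60.3 91.7 2.2
mat [[0.3685, -0.2776], [0.3519, -0.0328], [0.4363, -0.0272], [0.4521, -0.271]] [ 0.4022 -0.1521] 244.9 84.2 93.8 4.2
handle top [[0.4042, -0.2776], [0.401, -0.1831], [0.4183, -0.1823], [0.4221, -0.2768]] [ 0.4114 -0.23  ] 94.6 17.6 92.1 2.6
cover [[0.5205, -0.1879], [0.5459, -0.062], [0.6722, -0.0846], [0.6489, -0.2119]] [ 0.5969 -0.1366] 128.9 129.5 79.1 -10.3
board (y side to bar) [[0.5022, -0.2248], [0.5226, -0.0485], [0.7109, -0.0686], [0.6903, -0.2462]] [ 0.6065 -0.147 ] 178.1 189.3 83.4 -6.3
(600, 180) [243 244 234] 9.5
(620, 100) [242 243 232] 9.9
(700, 260) [241 236 221] 19.3
(560, 90) [241 240 228] 13.3
(530, 260) [242 240 227] 15.2
(740, 150) [239 235 219] 20.4
(540, 150) [243 242 229] 14.5
```

Sizes all agree: blade 129 × 60, mat 245 × 84, cover 129 × 129.5. The spatula points at 92°, its grip point is (0.4115, −0.2217), and the cover centre is (0.597, −0.137) at 79.4°. Next I approach the handle.

send_rows --pt "-10 -5 20" --pt "-19.7 -10.2 45" --pt "-19.7 -10.2 70" --pt "-19.7 -10.2 95" --pt "-19.7 -10.2 115" --pt "-19.7 -10.2 130" --pt "-19.7 -10.2 134" --pt "-19.7 -10.2 134" --roll '[1,2,3.2,3.2,3.2,3.2,3.2,3.2]' --claw '[0.5,0.5,0.5,0.5,0.5,0.5,0.5,0.5]' --force 60

```text
t: 38.68
eef_pos: [0.4108, -0.2217, 0.109]
tool_rot: [-0.001, 0.695, 0.719, -0.0]
contact_force: [0.5, -1.0, 0.1]
gripper_width: 0.502
grasp_force: 0.0
```

```bash
python3 - <<'E'
from h import *
import pickle
go([.4115,-.2217,.0403],2)
im,m=grab("wrist","w22")
hsv=cv2.cvtColor(im,cv2.COLOR_RGB2HSV)
g=((hsv[...,0]<20)&(hsv[...,1]>120)&(hsv[...,2]>130)).astype(np.uint8)
for c in cv2.findContours(g,0,1)[0]:
    if cv2.contourArea(c)>300:
        r=cv2.minAreaRect((onplane(m,c[:,0],.070)[:,:2]*1000).astype(np.float32));print("handle",np.round(r[0],1),np.round(r[1],1),round(r[2],1),cv2.boundingRect(c))
m2=pickle.load(open("pics/w21.pkl","rb"));f=lambda P:(np.array(P,float)+.5)/1.4-.5
print("block foot",onplane(m2,f([(695,290),(697,370),(735,391)]),0)[:,:2].round(3).tolist(),"lump",onplane(m2,f([(402,480)]),.045).round(3))
E
```

```text
t 38.68 TCP [ 0.4108 -0.2217  0.109 ] yaw_y 1.94 slide [-0.1  0.8 68.7] roll -0.06425976180824478 q7 0.02
handle [ 411.4 -230.9] [17. 93.] 1.9 (264, 176, 29, 138)
block foot [[0.702, -0.22], [0.727, -0.299], [0.771, -0.318]] lump [[ 0.451 -0.414  0.045]]
```

send_rows --pt "0 0.5 12" --pt "0 0.5 24" --pt "0 0.5 36" --pt "0 0.5 48" --pt "0 0.5 58" --pt "0 0.5 65" --pt "0 0.5 68" --pt "0 0.5 68" --roll '[0,0,0,0,0,0,0,0]' --claw '[0.5,0.5,0.5,0.5,0.5,0.5,0.5,0.5]'

```text
t: 39.4
eef_pos: [0.4114, -0.2218, 0.041]
tool_rot: [-0.001, 0.695, 0.719, -0.0]
contact_force: [0.1, -0.3, 0.2]
gripper_width: 0.5
grasp_force: 0.0
```

send_rows --pt "0 0 0" --pt "0 0 0" --pt "0 0 0" --pt "0 0 0" --pt "0 0 0" --pt "0 0 0" --pt "0 0 0" --pt "0 0 0" --roll '[0,0,0,0,0,0,0,0]' --claw '[0.4,0.3,0.2,0.1,0.05,0.05,0.05,0.05]' --force 115

```text
t: 40.07
eef_pos: [0.4121, -0.2224, 0.0425]
tool_rot: [0.001, 0.695, 0.719, -0.0]
contact_force: [-1.7, -0.2, 5.8]
gripper_width: 0.189
grasp_force: 112.0
```

```bash
python3 - <<'E'
from h import *
go();print(tool()[2]["contact_force"],tool()[2]["grasp_force"])
E
```

```text
t 40.07 TCP [ 0.4121 -0.2224  0.0425] yaw_y 1.9 slide None roll None q7 -0.1
[-1.69648164 -0.20714924  5.83001814] 112.03604936599731
```

Gripped with the grasp height known (TCP 42.5 mm with the blade at 4 mm). Lift and carry behind the board.

send_rows --pt "0 0 -10" --pt "0 0 -25" --pt "0 0 -45" --pt "0 0 -70" --pt "0 0 -95" --pt "0 0 -110" --pt "0 0 -110" --pt "0 0 -110" --roll '[0,0,0,0,0,0,0,0]' --claw '[0.05,0.05,0.05,0.05,0.05,0.05,0.05,0.05]'

```text
t: 40.73
eef_pos: [0.4119, -0.2226, 0.1524]
tool_rot: [0.001, 0.695, 0.719, -0.0]
contact_force: [-0.6, -0.5, -2.9]
gripper_width: 0.19
grasp_force: 112.5
```

send_rows --pt "-15 14 0" --pt "-38 35 0" --pt "-63 58 0" --pt "-88 81 0" --pt "-113 104 0" --pt "-138 128 0" --pt "-157 146 0" --pt "-166 154 0" --roll '[1,2,3,4,5,6,7,8.3]' --claw '[0.05,0.05,0.05,0.05,0.05,0.05,0.05,0.05]'

```text
t: 41.4
eef_pos: [0.5721, -0.3853, 0.1488]
tool_rot: [-0.001, 0.746, 0.666, -0.0]
contact_force: [-0.1, -0.4, -2.0]
gripper_width: 0.188
grasp_force: 112.6
```

send_rows --pt "0 0 0" --pt "0 0 0" --pt "0 0 0" --pt "0 0 0" --pt "0 0 0" --pt "0 0 0" --pt "0 0 0" --pt "0 0 0" --roll '[0,0,0,0,0,0,0,0]' --claw '[0.05,0.05,0.05,0.05,0.05,0.05,0.05,0.05]'

```text
t: 42.07
eef_pos: [0.5711, -0.3829, 0.1521]
tool_rot: [0.0, 0.745, 0.667, -0.0]
contact_force: [-0.3, 0.6, -3.2]
gripper_width: 0.192
grasp_force: 112.6
```

```bash
cat >> h.py <<'E'
Bb=np.array([np.cos(np.radians(-6.45)),np.sin(np.radians(-6.45))]);Bn=np.array([-Bb[1],Bb[0]])
def bs(X): X=np.atleast_2d(X)[:,:2]; return (np.c_[X@Bb,X@Bn]*1000).round(1)
E
python3 - <<'E'
from h import *
import pickle
P,R,o=tool();print("lateral,s",bs(P), "grasp",o["grasp_force"],o["gripper_width"],o["torque"])
go([*(.611*Bb-.317*Bn),.052],-6.45)
im,m=grab("wrist","w23");pickle.dump(m,open("pics/w23.pkl","wb"))
# blade in view: predicted corners if level
tip=np.array([P+R@np.array([.0657+.1,s*.030,.0385-.0025]) for s in(-1,1)]);print("pred tip",proj(m,tip),tip.round(4))
mask=(np.ptp(im.astype(int),axis=2)<22)&(im[...,2].astype(int)>=im[...,0]-2)&(im.mean(2)>130)
u=proj(m,tip).astype(int);x0=int(u[:,0].mean())
for x in (x0-25,x0,x0+25):
  print(x,[im[y,x].tolist() for y in range(int(u[0,1])-14,int(u[0,1])+14,2)])
E
```

```text
lateral,s [[ 610.5 -316.3]] grasp 112.60573983192444 0.19202977041619013 [-0.19131631 -0.00223465  0.01526176]
t 42.07 TCP [ 0.5711 -0.3829  0.1521] yaw_y -6.38 slide [ -0.7   0.5 100.1] roll 0.06785511963519752 q7 0.06
pred tip [[211.66307475 -99.42623747]
 [342.99406119 -99.3931763 ]] [[ 0.5597 -0.2149  0.116 ]
 [ 0.6194 -0.2216  0.116 ]]
251 [[34, 28, 26], [34, 28, 26], [35, 28, 30], [26, 19, 15], [30, 22, 24], [30, 26, 23], [29, 26, 20], [32, 28, 26], [31, 25, 21], [28, 28, 23], [28, 24, 23], [32, 26, 27], [26, 22, 19], [27, 21, 20]]
276 [[191, 122, 63], [187, 116, 60], [187, 120, 61], [194, 124, 67], [193, 123, 62], [192, 123, 66], [193, 123, 67], [192, 122, 64], [187, 119, 60], [190, 124, 63], [190, 124, 66], [188, 120, 62], [188, 120, 62], [186, 118, 59]]
301 [[58, 56, 53], [53, 45, 48], [60, 57, 54], [56, 53, 50], [58, 53, 52], [56, 49, 46], [60, 55, 55], [62, 54, 56], [59, 51, 53], [50, 42, 43], [56, 48, 47], [51, 45, 45], [53, 49, 45], [64, 59, 57]]
```

send_rows --pt "0 0.5 14" --pt "0 0.5 30" --pt "0 0.5 46" --pt "0 0.5 62" --pt "0 0.5 76" --pt "0 0.5 88" --pt "0 0.5 96" --pt "0 0.5 98" --roll '[0,0,0,0,0,0,0,0]' --claw '[0.05,0.05,0.05,0.05,0.05,0.05,0.05,0.05]'

```text
t: 42.78
eef_pos: [0.5709, -0.3825, 0.0516]
tool_rot: [-0.001, 0.745, 0.667, -0.0]
contact_force: [-0.6, 0.4, -2.5]
gripper_width: 0.185
grasp_force: 112.6
```

send_rows --pt "0 0 0.5" --pt "0 0 1" --pt "0 0 1.5" --pt "0 0 2" --pt "0 0 2.5" --pt "0 0 3" --pt "0 0 3" --pt "0 0 3" --roll '[0,0,0,0,0,0,0,0]' --claw '[0.05,0.05,0.05,0.05,0.05,0.05,0.05,0.05]'

```text
t: 43.45
eef_pos: [0.5718, -0.3831, 0.051]
tool_rot: [0.0, 0.745, 0.667, 0.0]
contact_force: [-0.1, -0.2, -1.9]
gripper_width: 0.186
grasp_force: 112.7
```

send_rows --pt "0 0 0.5" --pt "0 0 1" --pt "0 0 1.5" --pt "0 0 1.5" --pt "0 0 1.5" --pt "0 0 1.5" --pt "0 0 1.5" --pt "0 0 1.5" --roll '[0,0,0,0,0,0,0,0]' --claw '[0.05,0.05,0.05,0.05,0.05,0.05,0.05,0.05]'

```text
t: 44.12
eef_pos: [0.5719, -0.3834, 0.0496]
tool_rot: [0.0, 0.746, 0.666, -0.0]
contact_force: [-0.6, -2.0, 2.2]
gripper_width: 0.189
grasp_force: 113.2
```

```bash
python3 - <<'E'
from h import *
go();o=tool()[2];print(o["contact_force"],o["torque"],bs(o["eef_pos"]))
E
```

```text
t 44.12 TCP [ 0.5719 -0.3834  0.0496] yaw_y -6.41 slide None roll None q7 0.0
[-0.56247614 -1.97516937  2.16123175] [-0.08165373  0.08050129  0.05610847] [[ 611.3 -316.8]]
```

Blade is pressing the board at about 5 N. Push under the cover gently, watching the force.

send_rows --pt "6 0 0" --pt "12 0 0" --pt "18 0 0" --pt "24 0 0" --pt "30 0 0" --pt "36 0 0" --pt "42 0 0" --pt "48 0 0" --roll '[0,0,0,0,0,0,0,0]' --claw '[0.05,0.05,0.05,0.05,0.05,0.05,0.05,0.05]'

```text
t: 44.78
eef_pos: [0.5776, -0.3368, 0.0504]
tool_rot: [0.002, 0.746, 0.666, -0.001]
contact_force: [-0.9, -7.1, 6.0]
gripper_width: 0.192
grasp_force: 114.0
```

```bash
python3 - <<'E'
from h import *
go();o=tool()[2];print(o["contact_force"],o["torque"],bs(o["eef_pos"]))
E
```

```text
t 44.78 TCP [ 0.5776 -0.3368  0.0504] yaw_y -6.45 slide None roll None q7 -0.08
[-0.90969497 -7.10521002  6.00908823] [-1.10691993  0.1728641   0.01350569] [[ 611.8 -269.8]]
```

send_rows --pt "6 0 0" --pt "12 0 0" --pt "18 0 0" --pt "24 0 0" --pt "30 0 0" --pt "36 0 0" --pt "42 0 0" --pt "48 0 0" --roll '[0,0,0,0,0,0,0,0]' --claw '[0.05,0.05,0.05,0.05,0.05,0.05,0.05,0.05]'

```text
t: 45.45
eef_pos: [0.5831, -0.2895, 0.0507]
tool_rot: [0.002, 0.746, 0.666, -0.001]
contact_force: [-0.5, -8.2, 7.9]
gripper_width: 0.191
grasp_force: 114.3
```

```bash
python3 - <<'E'
from h import *
import pickle
go();o=tool()[2];print(o["contact_force"],o["torque"],bs(o["eef_pos"]))
im,m=grab("wrist","w24");pickle.dump(m,open("pics/w24.pkl","wb"))
# scan blade columns upward for the cover's rear edge
P=o["eef_pos"]
for lat in(.586,.611,.636):
    row=[]
    for s in np.arange(-.20,-.10,.005):
        X=lat*Bb+s*Bn;a,b=proj(m,[*X,.0145])[0].round().astype(int)
        row.append((round(s*1000),im[b,a].tolist()) if 0<=a<560 and 0<=b<420 else None)
    print(lat,[r for r in row if r])
E
```

```text
t 45.45 TCP [ 0.5831 -0.2895  0.0507] yaw_y -6.44 slide None roll None q7 -0.16
[-0.5477557  -8.18252894  7.90896454] [-1.54021109  0.29669361 -0.02867653] [[ 611.9 -222.2]]
0.586 [(-200, [132, 132, 128]), (-195, [138, 141, 136]), (-190, [136, 138, 132]), (-185, [159, 158, 162]), (-180, [154, 157, 162]), (-175, [156, 157, 159]), (-170, [158, 156, 160]), (-165, [156, 160, 162]), (-160, [158, 158, 159]), (-155, [164, 163, 166]), (-150, [159, 161, 162]), (-145, [166, 165, 169]), (-140, [168, 165, 169]), (-135, [161, 165, 168]), (-130, [165, 165, 167]), (-125, [162, 163, 162]), (-120, [166, 169, 167]), (-115, [239, 240, 232]), (-110, [239, 240, 233]), (-105, [237, 238, 229])]
0.611 [(-200, [107, 67, 42]), (-195, [87, 87, 83]), (-190, [91, 89, 87]), (-185, [87, 85, 85]), (-180, [156, 159, 161]), (-175, [154, 158, 158]), (-170, [161, 163, 166]), (-165, [158, 159, 162]), (-160, [160, 163, 168]), (-155, [160, 161, 165]), (-150, [160, 162, 164]), (-145, [158, 160, 162]), (-140, [160, 162, 165]), (-135, [161, 162, 165]), (-130, [158, 162, 164]), (-125, [160, 165, 166]), (-120, [161, 165, 167]), (-115, [239, 240, 232]), (-110, [237, 239, 230]), (-105, [236, 238, 228])]
0.636 [(-200, [143, 147, 138]), (-195, [143, 145, 135]), (-190, [140, 140, 134]), (-185, [164, 164, 168]), (-180, [165, 168, 169]), (-175, [164, 165, 166]), (-170, [161, 163, 165]), (-165, [166, 167, 171]), (-160, [164, 164, 165]), (-155, [166, 164, 170]), (-150, [163, 162, 167]), (-145, [169, 169, 172]), (-140, [168, 168, 170]), (-135, [163, 166, 169]), (-130, [161, 161, 165]), (-125, [164, 165, 165]), (-120, [164, 164, 166]), (-115, [238, 239, 230]), (-110, [237, 239, 230]), (-105, [237, 239, 229])]
```

The cover's rear edge stands square at s ≈ −118 mm and the blade is sliding beneath it at 8 N. Push the remaining 62 mm.

send_rows --pt "6 0 0" --pt "12 0 0" --pt "18 0 0" --pt "24 0 0" --pt "30 0 0" --pt "36 0 0" --pt "42 0 0" --pt "47 0 0" --roll '[0,0,0,0,0,0,0,0]' --claw '[0.05,0.05,0.05,0.05,0.05,0.05,0.05,0.05]'

```text
t: 46.17
eef_pos: [0.5881, -0.2442, 0.0507]
tool_rot: [0.003, 0.746, 0.666, -0.001]
contact_force: [-1.2, -12.7, 8.9]
gripper_width: 0.188
grasp_force: 114.4
```

```bash
cat >> h.py <<'E'
def coveredge(m,im,P,R,zt):
    "rear edge of the cover (bright, b>215) ahead of the tool: scan along tool x at tool-y offsets; heights zt above; returns tool xy (mm)"
    out=[]
    for y in (-.055,-.04,-.025,.025,.04,.055):
        for x in np.arange(.015,.10,.0005):
            X=P+R@np.array([x,y,0]);X[2]=zt
            a,b=proj(m,X)[0].round().astype(int)
            if 0<=a<560 and 0<=b<420 and im[b,a].min()>205: out.append((round(y*1000),round(x*1000,1)));break
    return out
E
python3 - <<'E'
from h import *
import pickle
go();P,R,o=tool();print(o["contact_force"],o["torque"],bs(o["eef_pos"]))
im,m=grab("wrist","w25");print(coveredge(m,im,P,R,.018))
E
```

```text
t 46.17 TCP [ 0.5881 -0.2442  0.0507] yaw_y -6.49 slide None roll None q7 -0.24
[ -1.18386485 -12.65413979   8.86505569] [-2.20180189  0.32842921 -0.03238191] [[ 611.8 -176.6]]
[(-55, np.float64(59.0)), (-40, np.float64(72.0)), (-25, np.float64(58.0)), (25, np.float64(58.0)), (40, np.float64(58.0)), (55, np.float64(58.0))]
```

send_rows --pt "3 0 0" --pt "6 0 0" --pt "9 0 0" --pt "12 0 0" --pt "14 0 0" --pt "15.5 0 0" --pt "15.5 0 0" --pt "15.5 0 0" --roll '[0,0,0,0,0,0,0,0]' --claw '[0.05,0.05,0.05,0.05,0.05,0.05,0.05,0.05]'

```text
t: 46.88
eef_pos: [0.5898, -0.2287, 0.0507]
tool_rot: [0.002, 0.746, 0.666, -0.001]
contact_force: [-1.1, -10.2, 10.5]
gripper_width: 0.189
grasp_force: 114.3
```

```bash
python3 - <<'E'
from h import *
go();P,R,o=tool();print(o["contact_force"],o["torque"],bs(o["eef_pos"]))
im,m=grab("wrist","w26");print(coveredge(m,im,P,R,.018))
E
```

```text
t 46.88 TCP [ 0.5898 -0.2287  0.0507] yaw_y -6.49 slide None roll None q7 -0.26
[ -1.08472243 -10.15943468  10.48347248] [-1.89128622  0.30276271 -0.01021342] [[ 611.8 -161. ]]
[]
```

Fully under, with the neck about 5 mm from the cover. Lift a little, ease back from the bar, then raise.

send_rows --pt "0 0 -1.5" --pt "0 0 -3" --pt "0 0 -4.5" --pt "-1 0 -6" --pt "-2.5 0 -8" --pt "-4 0 -10" --pt "-5 0 -13" --pt "-5 0 -16" --roll '[0,0,0,0,0,0,0,0]' --claw '[0.05,0.05,0.05,0.05,0.05,0.05,0.05,0.05]'

```text
t: 47.6
eef_pos: [0.5885, -0.2304, 0.0652]
tool_rot: [-0.0, 0.745, 0.667, -0.0]
contact_force: [0.4, -0.6, -6.3]
gripper_width: 0.192
grasp_force: 112.3
```

send_rows --pt "0 0 -6" --pt "0 0 -14" --pt "0 0 -23" --pt "0 0 -33" --pt "0 0 -43" --pt "0 0 -53" --pt "0 0 -63" --pt "0 0 -70" --roll '[0,0,0,0,0,0,0,0]' --claw '[0.05,0.05,0.05,0.05,0.05,0.05,0.05,0.05]'

```text
t: 48.27
eef_pos: [0.5893, -0.2305, 0.1371]
tool_rot: [0.001, 0.745, 0.667, 0.0]
contact_force: [0.2, 0.3, -6.0]
gripper_width: 0.194
grasp_force: 112.5
```

send_rows --pt "0 0 -8" --pt "0 0 -17" --pt "0 0 -26" --pt "0 0 -34" --pt "0 0 -40" --pt "0 0 -40" --pt "0 0 -40" --pt "0 0 -40" --roll '[0,0,0,0,0,0,0,0]' --claw '[0.05,0.05,0.05,0.05,0.05,0.05,0.05,0.05]'

```text
t: 48.93
eef_pos: [0.5884, -0.2305, 0.1748]
tool_rot: [-0.0, 0.745, 0.667, -0.0]
contact_force: [-0.2, -0.8, -5.9]
gripper_width: 0.192
grasp_force: 112.3
```

```bash
python3 - <<'E'
from h import *
import pickle
go();P,R,o=tool();print(o["contact_force"],o["torque"],bs(o["eef_pos"]))
im,m=grab("wrist","w27");pickle.dump((m,P,R),open("pics/w27.pkl","wb"))
print(coveredge(m,im,P,R,P[2]-.0385+.0025+.011))
g=(im.min(2)>205).astype(np.uint8)
for c in cv2.findContours(g,0,1)[0]:
    if cv2.contourArea(c)>2000:
        print(cv2.boundingRect(c),cv2.contourArea(c));a=cv2.approxPolyDP(c,3,True)[:,0];print(a.tolist())
t,mt=grab("top","t27");s,ms=grab("scene","s27")
E
```

```text
t 48.93 TCP [ 0.5884 -0.2305  0.1748] yaw_y -6.39 slide None roll None q7 -0.16
[-0.15500413 -0.8013094  -5.87491313] [-0.50484831  0.08796057  0.00904926] [[ 610.6 -162.9]]
[(-55, np.float64(38.5)), (-40, np.float64(31.5)), (-25, np.float64(31.0)), (25, np.float64(31.0)), (40, np.float64(31.5)), (55, np.float64(31.5))]
(407, 129, 130, 120) 9368.0
[[521, 129], [407, 173], [430, 248], [536, 210]]
(132, 0, 278, 193) 48078.0
[[132, 0], [152, 179], [189, 179], [191, 191], [254, 192], [259, 179], [296, 179], [301, 192], [380, 192], [381, 181], [391, 179], [409, 0]]
```

Lifted: the weight rose by about 3.4 N. I measure the cover's pose on the blade from its visible edges.

```bash
python3 - <<'E'
from h import *
import pickle
m,P,R=pickle.load(open("pics/w27.pkl","rb"));im=np.load("pics/w27.npy")
for zt in(.147,.1498):
    q=[(132,0),(152,179),(409,0),(391,179),(200,192),(370,192)]
    X=onplane(m,q,zt);L=((X-P)@R*1000)[:,:2].round(1);print(zt,L.tolist())
    print("width",np.hypot(*(L[1]-L[3])),np.hypot(*(L[0]-L[2])),"ang L",np.degrees(np.arctan2(*(L[0]-L[1])[::-1])),"R",np.degrees(np.arctan2(*(L[2]-L[3])[::-1])))
# precise edge columns by row
for r in(10,60,110,160):
    k=np.where(im[r].min(1)>205)[0];k=k[(k>110)&(k<412)];
    print(r,k.min(),k.max(),[im[r,x].tolist() for x in(k.min()-3,k.min()-1,k.max()+1,k.max()+3)])
print([ (r,im[r,220].tolist()) for r in range(184,204,2)])
E
```

```text
0.147 [[123.7, -68.4], [37.8, -68.9], [123.7, 61.9], [37.9, 62.4], [30.5, -43.0], [30.6, 51.5]]
width 131.30003808072564 130.3 ang L 0.33349902474146637 R -0.3338877094489016
0.1498 [[122.9, -67.3], [38.4, -67.7], [122.9, 60.9], [38.5, 61.4], [31.2, -42.3], [31.3, 50.6]]
width 129.10003872966112 128.2 ang L 0.27122059907286555 R -0.3394260026471453
10 133 408 [[138, 142, 135], [180, 183, 170], [217, 218, 201], [128, 129, 123]]
60 139 403 [[134, 139, 131], [213, 216, 198], [210, 212, 194], [137, 138, 130]]
110 144 398 [[139, 143, 136], [167, 169, 155], [191, 193, 178], [139, 145, 137]]
160 150 393 [[140, 143, 135], [208, 210, 191], [171, 172, 158], [121, 119, 104]]
[(184, [237, 236, 223]), (186, [237, 236, 223]), (188, [237, 238, 224]), (190, [239, 239, 225]), (192, [230, 231, 210]), (194, [134, 139, 132]), (196, [136, 137, 133]), (198, [135, 141, 132]), (200, [145, 147, 140]), (202, [147, 149, 140])]
```

```bash
python3 - <<'E'
from h import *
ims={k:np.load(f"pics/w{k}.npy").astype(int) for k in(22,23,24,25,26,27)}
for k,im in ims.items():
    if k==22: continue
    o=(im[...,0]-im[...,2]>60)&(im[...,0]>110)
    n,l,s,c=cv2.connectedComponentsWithStats(o.astype(np.uint8))
    j=[(s[i].tolist()) for i in range(1,n) if s[i,4]>200];print(k,"orange",j)
    print("   col 276 rows 150-330:",[(r,im[r,276].tolist()) for r in range(150,300,10)])
    print("   col 225:",[(r,im[r,225].tolist()) for r in range(100,300,14)])
E
```

```text
23 orange [[255, 199, 45, 164, 6411]]
   col 276 rows 150-330: [(150, [174, 174, 180]), (160, [175, 176, 181]), (170, [181, 182, 183]), (180, [104, 101, 100]), (190, [101, 98, 96]), (200, [111, 74, 47]), (210, [195, 128, 72]), (220, [191, 125, 72]), (230, [189, 124, 66]), (240, [193, 126, 67]), (250, [193, 124, 68]), (260, [192, 121, 67]), (270, [190, 121, 63]), (280, [192, 122, 67]), (290, [190, 123, 62])]
   col 225: [(100, [177, 178, 182]), (114, [176, 177, 181]), (128, [178, 177, 181]), (142, [177, 177, 181]), (156, [181, 182, 186]), (170, [168, 174, 172]), (184, [162, 164, 157]), (198, [150, 153, 144]), (212, [147, 148, 142]), (226, [138, 145, 136]), (240, [145, 147, 142]), (254, [151, 154, 148]), (268, [162, 165, 157]), (282, [38, 38, 37]), (296, [36, 40, 35])]
24 orange [[256, 207, 44, 156, 6213]]
   col 276 rows 150-330: [(150, [163, 164, 165]), (160, [161, 161, 163]), (170, [162, 163, 165]), (180, [92, 88, 84]), (190, [92, 88, 86]), (200, [90, 55, 35]), (210, [178, 117, 63]), (220, [172, 113, 61]), (230, [168, 104, 52]), (240, [172, 111, 60]), (250, [173, 109, 62]), (260, [1
[... 2054 characters left out ...]
 240, 229]), (160, [239, 240, 229]), (170, [239, 240, 229]), (180, [107, 107, 99]), (190, [95, 91, 86]), (200, [103, 72, 49]), (210, [178, 120, 69]), (220, [175, 117, 69]), (230, [170, 110, 60]), (240, [171, 109, 59]), (250, [173, 112, 60]), (260, [175, 111, 61]), (270, [172, 108, 59]), (280, [171, 108, 56]), (290, [168, 104, 53])]
   col 225: [(100, [239, 240, 230]), (114, [239, 241, 229]), (128, [240, 241, 230]), (142, [239, 240, 228]), (156, [239, 239, 229]), (170, [239, 239, 229]), (184, [239, 239, 228]), (198, [133, 136, 127]), (212, [138, 140, 136]), (226, [135, 136, 127]), (240, [133, 137, 130]), (254, [128, 134, 126]), (268, [134, 136, 129]), (282, [41, 41, 39]), (296, [29, 24, 26])]
```

The bright strip behind the cover is the board far below. The cover's own rear edge is at tool x ≈ 38 mm (at the neck), its centre is at tool (103.2, −3.2) mm, and it lies square to the blade. Carry it gently to the box.

send_rows --pt "2 0 0" --pt "7 0 -1" --pt "15 -1 -2" --pt "25 -1.6 -3" --pt "36 -2.3 -4" --pt "48 -3 -5" --pt "60 -4 -5" --pt "72 -4.7 -5" --roll '[0,0,0,0,0,0,0,0]' --claw '[0.05,0.05,0.05,0.05,0.05,0.05,0.05,0.05]'

```text
t: 49.75
eef_pos: [0.5922, -0.1564, 0.1805]
tool_rot: [0.0, 0.745, 0.667, 0.0]
contact_force: [-0.4, 0.2, -6.0]
gripper_width: 0.185
grasp_force: 112.4
```

send_rows --pt "12 -0.8 0" --pt "24 -1.6 0" --pt "36 -2.4 0" --pt "48 -3.2 0" --pt "60 -4 0" --pt "72 -4.8 0" --pt "84 -5.6 0" --pt "96 -6.4 0" --roll '[0,0,0,0,0,0,0,0]' --claw '[0.05,0.05,0.05,0.05,0.05,0.05,0.05,0.05]'

```text
t: 50.42
eef_pos: [0.5965, -0.0611, 0.1803]
tool_rot: [0.0, 0.745, 0.667, -0.0]
contact_force: [0.3, 0.6, -5.5]
gripper_width: 0.189
grasp_force: 112.3
```

send_rows --pt "12 -0.8 0" --pt "24 -1.6 0" --pt "36 -2.4 0" --pt "47 -3.2 0" --pt "57 -4 0" --pt "66 -4.8 0" --pt "72 -5.6 0" --pt "75 -6.4 0" --roll '[-1,-2,-3.5,-5,-6.5,-8,-9.5,-11]' --claw '[0.05,0.05,0.05,0.05,0.05,0.05,0.05,0.05]'

```text
t: 51.08
eef_pos: [0.5985, 0.0144, 0.1804]
tool_rot: [-0.0, 0.677, 0.736, 0.0]
contact_force: [-0.0, -0.3, -5.3]
gripper_width: 0.186
grasp_force: 112.3
```

```bash
cat >> h.py <<'E'
def cov(m,im,P,R,dz,thr=205):
    "cover on blade: left/right side edges & rear edge in tool mm, at height TCP+dz"
    L=[]
    for r in range(10,170,30):
        k=np.where(im[r].min(1)>thr)[0];k=k[(k>100)&(k<440)]
        if len(k):
            X=(onplane(m,[(k.min(),r),(k.max(),r)],P[2]+dz)-P)@R*1000;L.append(np.r_[X[0,:2],X[1,:2]].round(1).tolist())
    print(L)
E
python3 - <<'E'
from h import *
import pickle
go([*slot(102.6,3.8),.17],5.1);P,R,o=tool();print(o["contact_force"],uv(P))
im,m=grab("wrist","w28");pickle.dump((m,P,R),open("pics/w28.pkl","wb"))
cov(m,im,P,R,-.025)
b=im.astype(int)
for r in(212,230,260):
    k=np.where((b[r,:,0]-b[r,:,2]>45))[0];k=k[(k>240)&(k<315)];print("handle mid",r,(k.min()+k.max())/2)
for c in(160,175,240,320,385): print(c,[(r) for r in range(150,260,1) if (im[r,c].min()>205)!=(im[r-1,c].min()>205)])
E
```

```text
t 51.08 TCP [0.5985 0.0144 0.1804] yaw_y 4.83 slide [169.4  23.1  10.5] roll -0.2700375265997934 q7 -0.4
[-3.47593787e-03 -2.79884561e-01 -5.31652372e+00] [[271.9 -20.1]]
[[118.7, -67.3, 118.7, 61.1], [106.1, -67.5, 106.1, 61.2], [92.8, -67.2, 92.8, 61.2], [78.8, -67.5, 78.9, 61.3], [64.1, -67.2, 64.2, 61.4], [48.6, -67.5, 48.7, 61.5]]
handle mid 212 277.5
handle mid 230 277.5
handle mid 260 278.0
160 [180]
175 [180]
240 [180]
320 [180]
385 [180]
```

send_rows --pt "3 1 0" --pt "9 2 0" --pt "18 3 0" --pt "30 5 0" --pt "42 7 0" --pt "54 9 0" --pt "66 10 0" --pt "78 11 0" --roll '[-0.3,-0.3,-0.3,-0.3,-0.3,-0.3,-0.3,-0.3]' --claw '[0.05,0.05,0.05,0.05,0.05,0.05,0.05,0.05]'

```text
t: 51.8
eef_pos: [0.6031, 0.0935, 0.1803]
tool_rot: [-0.0, 0.676, 0.737, 0.0]
contact_force: [-0.3, 0.6, -5.8]
gripper_width: 0.192
grasp_force: 112.4
```

send_rows --pt "12 2 0" --pt "24 4 0" --pt "36 6 0" --pt "48 8 0" --pt "60 9 0" --pt "72 10 0" --pt "82 11 0" --pt "88 12 0" --roll '[0,0,0,0,0,0,0,0]' --claw '[0.05,0.05,0.05,0.05,0.05,0.05,0.05,0.05]'

```text
t: 52.47
eef_pos: [0.6072, 0.1826, 0.1804]
tool_rot: [-0.0, 0.676, 0.737, 0.0]
contact_force: [-0.9, 0.7, -5.7]
gripper_width: 0.187
grasp_force: 112.4
```

send_rows --pt "0 0 4" --pt "0 0 9" --pt "0 0 14" --pt "0 0 20" --pt "0 0 26" --pt "0 0 32" --pt "0 0 32" --pt "0 0 32" --roll '[0,0,0,0,0,0,0,0]' --claw '[0.05,0.05,0.05,0.05,0.05,0.05,0.05,0.05]'

```text
t: 53.13
eef_pos: [0.6073, 0.18, 0.1477]
tool_rot: [-0.0, 0.676, 0.737, -0.0]
contact_force: [-0.6, -0.1, -5.2]
gripper_width: 0.189
grasp_force: 112.4
```

```bash
python3 - <<'E'
from h import *
import pickle
go([*slot(102.4,3.7),.13],5.1);P,R,o=tool();print(o["contact_force"],uv(P))
im,m=grab("wrist","w29");pickle.dump((m,P,R),open("pics/w29.pkl","wb"))
print([r for r in range(150,260) if (im[r,240].min()>205)!=(im[r-1,240].min()>205)])
g=buff(m,im)
for c in cv2.findContours(g,0,1)[0]:
    if cv2.contourArea(c)>30:
        a=cv2.approxPolyDP(c,2,True)[:,0];print(a.tolist(),uv(onplane(m,a,.09)).tolist())
E
```

```text
t 53.13 TCP [0.6073 0.18   0.1477] yaw_y 4.9 slide [ 5.4  0.2 17.7] roll -0.2008936910465593 q7 -0.69
[-0.60168989 -0.0601383  -5.17855157] [[107.8   3.5]]
[180]
[[520, 319], [513, 313], [502, 314], [494, 321], [493, 330], [499, 336], [510, 336], [519, 329]] [[182.5, 182.9], [177.4, 176.7], [178.2, 168.7], [184.2, 164.0], [192.2, 164.8], [197.6, 170.4], [197.6, 178.7], [191.3, 184.1]]
[[497, 289], [488, 286], [478, 288], [470, 293], [466, 301], [479, 313], [491, 303], [503, 305], [502, 296]] [[157.3, 160.9], [154.8, 154.0], [156.4, 147.2], [160.5, 142.1], [167.1, 140.4], [177.3, 151.7], [168.8, 158.9], [170.5, 167.9], [163.0, 165.7]]
[[444, 266], [458, 282], [466, 277], [479, 279], [475, 267], [468, 261], [452, 261]] [[138.9, 120.2], [151.5, 132.1], [147.5, 137.1], [149.2, 146.6], [139.7, 142.1], [135.0, 136.4], [135.0, 125.2]]
[[261, 209], [257, 213], [257, 225], [260, 230], [258, 238], [261, 239], [258, 242], [258, 260], [261, 261], [258, 263], [261, 279], [260, 331], [264, 337], [261, 340], [261, 357], [283, 361], [295, 358], [290, 354], [294, 348], [291, 345], [296, 342], [291, 3
[... 686 characters left out ...]
177.1, 16.9], [174.5, 16.9], [175.3, 14.7], [172.8, 16.9], [171.9, 14.6], [171.1, 16.8], [142.5, 15.0], [140.2, 17.1], [142.5, 15.0], [140.2, 12.9], [138.6, 17.1], [130.9, 14.2], [128.6, 17.0], [113.8, 16.7], [113.8, 13.3], [112.3, 16.7], [104.4, 16.6], [103.0, 14.6], [103.0, 16.6], [98.1, 16.5]]
[[47, 68], [33, 80], [28, 94], [29, 109], [35, 123], [50, 139], [60, 144], [78, 146], [94, 140], [101, 132], [105, 121], [105, 106], [100, 92], [89, 78], [72, 68]] [[9.8, -131.1], [16.3, -140.8], [24.1, -145.5], [32.7, -146.9], [40.9, -145.1], [50.6, -138.0], [53.7, -132.3], [55.0, -121.3], [51.3, -110.6], [46.4, -105.5], [39.9, -101.9], [31.1, -100.5], [23.1, -102.2], [15.3, -107.4], [9.8, -116.4]]
```

send_rows --pt "1.5 0 1" --pt "3.5 0.1 2" --pt "5.4 0.2 4" --pt "5.4 0.2 6" --pt "5.4 0.2 8" --pt "5.4 0.2 10" --pt "5.4 0.2 10" --pt "5.4 0.2 10" --roll '[-0.2,-0.2,-0.2,-0.2,-0.2,-0.2,-0.2,-0.2]' --claw '[0.05,0.05,0.05,0.05,0.05,0.05,0.05,0.05]'

```text
t: 53.85
eef_pos: [0.6072, 0.1856, 0.138]
tool_rot: [-0.0, 0.675, 0.738, -0.0]
contact_force: [-0.2, 0.3, -5.8]
gripper_width: 0.194
grasp_force: 112.4
```

```bash
python3 - <<'E'
from h import *
go([*slot(102.4,3.7),.126],5.1);P,R,o=tool();print(o["contact_force"],o["torque"],uv(P))
# side view check of cover over the box: top camera cover vs box edges
t,mt=grab("top","t30");s,ms=grab("scene","s30")
w=(s.min(2)>150).astype(np.uint8)
a=proj(mt,[[*slot(0,0),.11]]);print(a)
C=np.zeros((520,800,3),np.uint8);q=proj(ms,[[*slot(0,0),.09]])[0].astype(int)
C[:520,:400]=cv2.resize(s[q[1]-65:q[1]+65,q[0]-50:q[0]+50],(400,520));
b=a[0].astype(int);C[:400,400:]=cv2.resize(t[b[1]-40:b[1]+40,b[0]-40:b[0]+40],(400,400))
cv2.imwrite("pics/c30.png",C[...,::-1])
E
```

```text
t 53.85 TCP [0.6072 0.1856 0.138 ] yaw_y 5.11 slide [-0.2 -0.2 12. ] roll 0.005056197602542056 q7 -0.7
[-0.20886469  0.31346967 -5.81090219] [-0.55689762 -0.06293006 -0.01517529] [[102.2   3.9]]
[[166.87649749 197.68920029]]
```

In position. Lower gently.

send_rows --pt "0 0 1.5" --pt "0 0 3" --pt "0 0 4.5" --pt "0 0 6" --pt "0 0 7.5" --pt "0 0 9" --pt "0 0 9" --pt "0 0 9" --roll '[0,0,0,0,0,0,0,0]' --claw '[0.05,0.05,0.05,0.05,0.05,0.05,0.05,0.05]'

```text
t: 54.62
eef_pos: [0.6073, 0.1858, 0.1292]
tool_rot: [-0.0, 0.675, 0.738, -0.0]
contact_force: [-0.3, -1.2, -6.2]
gripper_width: 0.186
grasp_force: 112.4
```

send_rows --pt "0 0 0.5" --pt "0 0 1" --pt "0 0 1.5" --pt "0 0 2" --pt "0 0 2.5" --pt "0 0 3" --pt "0 0 3.5" --pt "0 0 4" --roll '[0,0,0,0,0,0,0,0]' --claw '[0.05,0.05,0.05,0.05,0.05,0.05,0.05,0.05]'

```text
t: 55.28
eef_pos: [0.6078, 0.1857, 0.1258]
tool_rot: [0.0, 0.675, 0.738, 0.0]
contact_force: [0.3, -1.9, -1.2]
gripper_width: 0.186
grasp_force: 113.1
```

send_rows --pt "0 0 0.5" --pt "0 0 1" --pt "0 0 1.5" --pt "0 0 2" --pt "0 0 2.5" --pt "0 0 3" --pt "0 0 3.5" --pt "0 0 4" --roll '[0,0,0,0,0,0,0,0]' --claw '[0.05,0.05,0.05,0.05,0.05,0.05,0.05,0.05]'

```text
t: 55.95
eef_pos: [0.6073, 0.1857, 0.1212]
tool_rot: [0.0, 0.675, 0.738, -0.0]
contact_force: [0.7, -1.4, -2.0]
gripper_width: 0.189
grasp_force: 113.1
```

```bash
python3 - <<'E'
from h import *
go([*slot(102.4,3.7),.118],5.1);P,R,o=tool();print(o["contact_force"],o["torque"],uv(P))
E
```

```text
t 55.95 TCP [0.6073 0.1857 0.1212] yaw_y 5.11 slide [-0.3 -0.3  3.2] roll 0.010000597809465717 q7 -0.72
[ 0.73787576 -1.39017614 -1.98434031] [-0.63496406 -0.08425713 -0.02395908] [[102.1   4. ]]
```

send_rows --pt "0 0 0.5" --pt "0 0 1" --pt "0 0 1.5" --pt "0 0 2" --pt "0 0 2.5" --pt "0 0 3" --pt "0 0 3" --pt "0 0 3" --roll '[0,0,0,0,0,0,0,0]' --claw '[0.05,0.05,0.05,0.05,0.05,0.05,0.05,0.05]'

```text
t: 56.62
eef_pos: [0.6073, 0.1857, 0.1182]
tool_rot: [-0.0, 0.675, 0.738, -0.0]
contact_force: [0.9, -1.5, -2.2]
gripper_width: 0.188
grasp_force: 113.0
```

```bash
python3 - <<'E'
from h import *
go();P,R,o=tool();print(o["contact_force"],o["torque"],uv(P))
im,m=grab("wrist","w31");cov(m,im,P,R,.101-P[2])
print("rear",[[r for r in range(120,260) if (im[r,c].min()>205)!=(im[r-1,c].min()>205)] for c in(165,240,320,380)])
E
```

```text
t 56.62 TCP [0.6073 0.1857 0.1182] yaw_y 5.11 slide None roll None q7 -0.72
[ 0.92475489 -1.51479841 -2.19755835] [-0.64477849 -0.10507878 -0.00272433] [[102.1   4. ]]
[[116.6, -67.2, 116.6, 61.8], [104.6, -67.5, 104.6, 61.9], [91.9, -67.4, 92.0, 61.6], [78.6, -67.2, 78.7, 61.8], [64.6, -67.5, 64.6, 61.5], [49.8, -67.4, 49.9, 61.6]]
rear [[183], [183], [183], [183]]
```

The cover rests on the sides with the blade free below. Draw out level over the low end.

send_rows --pt "-2 0 0" --pt "-5 0 0" --pt "-9 0 0" --pt "-14 0 0" --pt "-20 0 0" --pt "-27 0 0" --pt "-34 0 0" --pt "-40 0 0" --roll '[0,0,0,0,0,0,0,0]' --claw '[0.05,0.05,0.05,0.05,0.05,0.05,0.05,0.05]'

```text
t: 57.33
eef_pos: [0.6111, 0.1445, 0.1182]
tool_rot: [0.0, 0.675, 0.738, -0.0]
contact_force: [0.4, 0.3, -3.1]
gripper_width: 0.187
grasp_force: 113.0
```

```bash
python3 - <<'E'
from h import *
go();P,R,o=tool();print(o["contact_force"],o["torque"],uv(P))
im,m=grab("wrist","w32")
k=[[r for r in range(60,260) if (im[r,c].min()>205)!=(im[r-1,c].min()>205)] for c in(170,200,240,320,350)];print("rear",k)
for c,rr in zip((170,200,240,320,350),k):
    if rr: print(uv(onplane(m,[(c,rr[0]-.5)],.101)))
for r in (20,60,90):
    q=np.where(im[r].min(1)>205)[0];q=q[(q>100)&(q<450)]
    if len(q): print(r,uv(onplane(m,[(q.min(),r),(q.max(),r)],.101)).tolist())
E
```

```text
t 57.33 TCP [0.6111 0.1445 0.1182] yaw_y 5.06 slide None roll None q7 -0.66
[ 0.35007142  0.32252814 -3.12243651] [-0.17330536 -0.01954539  0.02230907] [[143.4   4. ]]
rear [[100], [100], [100], [100], [100]]
[[ 64.5 -47.2]]
[[ 64.5 -32.9]]
[[ 64.5 -13.7]]
[[64.5 24.7]]
[[64.5 39.1]]
20 [[30.7, -63.6], [30.7, 65.5]]
60 [[47.1, -63.6], [47.2, 65.7]]
90 [[60.2, -63.9], [60.2, 65.9]]
```

The cover's rear edge is at u = 64.5 and its sides at ±64.7 about v = 1.0. It is centred to about 0.5 mm and square. Withdraw fully, then head for the mat.

send_rows --pt "-9 0 0" --pt "-21 0 0" --pt "-35 0 0" --pt "-49 0 0" --pt "-64 0 0" --pt "-80 0 0" --pt "-98 0 0" --pt "-115 0 0" --roll '[0,0,0,0,0,0,0,0]' --claw '[0.05,0.05,0.05,0.05,0.05,0.05,0.05,0.05]'

```text
t: 58.05
eef_pos: [0.6212, 0.0288, 0.1182]
tool_rot: [0.0, 0.675, 0.738, -0.0]
contact_force: [-0.7, -0.1, -2.2]
gripper_width: 0.186
grasp_force: 113.0
```

send_rows --pt "-20 -10 -10" --pt "-45 -28 -20" --pt "-75 -50 -30" --pt "-105 -72 -30" --pt "-135 -94 -30" --pt "-165 -116 -30" --pt "-195 -138 -30" --pt "-225 -160 -30" --roll '[0,0,0,0,0,0,0,0]' --claw '[0.05,0.05,0.05,0.05,0.05,0.05,0.05,0.05]'

```text
t: 58.72
eef_pos: [0.4802, -0.2097, 0.1485]
tool_rot: [0.0, 0.675, 0.738, -0.0]
contact_force: [0.3, -1.2, -2.0]
gripper_width: 0.182
grasp_force: 113.0
```

```bash
python3 - <<'E'
from h import *
go([.4113,-.219,.08],2.5)
E
```

```text
t 58.72 TCP [ 0.4802 -0.2097  0.1485] yaw_y 5.05 slide [ -3.1 -69.5  68.5] roll 2.5518295099882096 q7 0.02
```

send_rows --pt "0 -12 5" --pt "-0.5 -28 10" --pt "-0.5 -44 15" --pt "-0.5 -60 25" --pt "-0.5 -72 40" --pt "-0.5 -72 55" --pt "-0.5 -72 68" --pt "-0.5 -72 68" --roll '[0.5,1,1.8,1.8,1.8,1.8,1.8,1.8]' --claw '[0.05,0.05,0.05,0.05,0.05,0.05,0.05,0.05]'

```text
t: 59.38
eef_pos: [0.4081, -0.2146, 0.0786]
tool_rot: [-0.001, 0.687, 0.727, -0.001]
contact_force: [-0.7, 0.9, -2.4]
gripper_width: 0.189
grasp_force: 112.9
```

```bash
python3 - <<'E'
from h import *
go([.4085,-.2165,.0435],3.2)
E
```

```text
t 59.38 TCP [ 0.4081 -0.2146  0.0786] yaw_y 3.24 slide [-2.   0.4 35.1] roll 0.03894190162432665 q7 -0.03
```

send_rows --pt "-1 0.4 6" --pt "-1 0.4 12" --pt "-1 0.4 18" --pt "-1 0.4 24" --pt "-1 0.4 29" --pt "-1 0.4 32.5" --pt "-1 0.4 34" --pt "-1 0.4 34" --roll '[0,0,0,0,0,0,0,0]' --claw '[0.05,0.05,0.05,0.05,0.05,0.05,0.05,0.05]'

```text
t: 60.05
eef_pos: [0.4105, -0.2147, 0.046]
tool_rot: [-0.0, 0.686, 0.727, -0.0]
contact_force: [0.6, -0.1, -1.9]
gripper_width: 0.183
grasp_force: 112.9
```

send_rows --pt "0 0 0.5" --pt "0 0 1" --pt "0 0 1.5" --pt "0 0 2" --pt "0 0 2" --pt "0 0 2" --pt "0 0 2" --pt "0 0 2" --roll '[0,0,0,0,0,0,0,0]' --claw '[0.05,0.05,0.05,0.05,0.05,0.05,0.05,0.05]'

```text
t: 60.72
eef_pos: [0.4106, -0.2149, 0.0443]
tool_rot: [0.0, 0.686, 0.727, 0.0]
contact_force: [0.7, 0.3, -3.0]
gripper_width: 0.19
grasp_force: 112.9
```

```bash
python3 - <<'E'
from h import *
go();o=tool()[2];print(o["contact_force"],o["torque"])
E
```

```text
t 60.72 TCP [ 0.4106 -0.2149  0.0443] yaw_y 3.31 slide None roll None q7 -0.1
[ 0.6964611   0.29300653 -3.0217287 ] [-0.18500301  0.00562837 -0.03267128]
```

send_rows --pt "0 0 0.5" --pt "0 0 1" --pt "0 0 1.5" --pt "0 0 2" --pt "0 0 2.3" --pt "0 0 2.3" --pt "0 0 2.3" --pt "0 0 2.3" --roll '[0,0,0,0,0,0,0,0]' --claw '[0.05,0.05,0.05,0.05,0.05,0.05,0.05,0.05]'

```text
t: 61.38
eef_pos: [0.4107, -0.2151, 0.0425]
tool_rot: [0.0, 0.686, 0.727, -0.0]
contact_force: [-1.4, -0.7, 7.1]
gripper_width: 0.186
grasp_force: 114.3
```

send_rows --pt "0 0 0" --pt "0 0 0" --pt "0 0 0" --pt "0 0 0" --pt "0 0 0" --pt "0 0 0" --pt "0 0 0" --pt "0 0 0" --roll '[0,0,0,0,0,0,0,0]' --claw '[0.15,0.25,0.35,0.45,0.5,0.5,0.5,0.5]' --force 30

```text
t: 62.05
eef_pos: [0.4107, -0.2149, 0.042]
tool_rot: [0.0, 0.686, 0.727, 0.0]
contact_force: [0.8, 0.1, -1.0]
gripper_width: 0.5
grasp_force: 0.0
```

send_rows --pt "0 0 -12" --pt "0 0 -30" --pt "0 0 -55" --pt "0 0 -85" --pt "0 0 -115" --pt "0 0 -145" --pt "0 0 -175" --pt "0 0 -200" --roll '[0,0,0,0,0,0,0,0]' --claw '[0.5,0.5,0.5,0.5,0.5,0.5,0.5,0.5]'

```text
t: 62.72
eef_pos: [0.4108, -0.2147, 0.244]
tool_rot: [0.001, 0.686, 0.727, 0.0]
contact_force: [0.0, -0.3, -0.3]
gripper_width: 0.502
grasp_force: 0.0
```

send_rows --pt "-10 0 0" --pt "-30 0 0" --pt "-60 0 0" --pt "-90 0 0" --pt "-110 0 0" --pt "-120 0 0" --pt "-120 0 0" --pt "-120 0 0" --roll '[0,0,0,0,0,0,0,0]' --claw '[0.5,0.5,0.5,0.5,0.5,0.5,0.5,0.5]'

```text
t: 63.38
eef_pos: [0.4175, -0.3337, 0.2414]
tool_rot: [-0.001, 0.686, 0.727, 0.0]
contact_force: [-1.0, 0.5, 0.0]
gripper_width: 0.498
grasp_force: 0.0
```

```bash
python3 - <<'E'
from h import *
go()
t,mt=grab("top","t40");s,ms=grab("scene","s40");w,mw=grab("wrist","w40")
C=np.zeros((600,800,3),np.uint8)
C[:300,:400]=cv2.resize(t[150:300,130:390],(400,300)) if False else cv2.resize(t[150:300,140:340],(400,300))
C[:300,400:]=cv2.resize(w,(400,300));C[300:,:800]=cv2.resize(s[190:358,175:399],(800,300)) if False else cv2.resize(s[140:350,140:420],(800,300)) 
C[300:]=0;C[300:,:400]=cv2.resize(s[230:350,280:440],(400,300));C[300:,400:]=cv2.resize(s[130:250,220:380],(400,300))
cv2.imwrite("pics/c40.png",C[...,::-1])
E
```

```text
t 63.38 TCP [ 0.4175 -0.3337  0.2414] yaw_y 3.32 slide None roll None q7 0.37
```

View pics/c40.png

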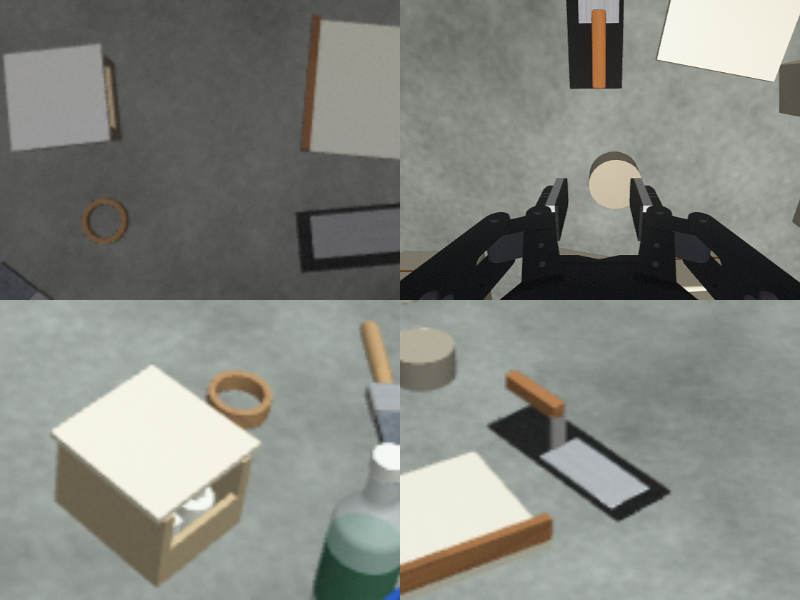

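The last view shows the cover lying square on the high sides with the pieces standing below it. The spatula lies flat along its mat (blade centre about 37 mm past the mat's centre), and the robot is clear. Handing in.

```bash
python3 -c "
from station import bot
print(bot.hand_in())"
```

```text
the job is handed in; nothing more can be done
None
```

The job is handed in: all four pieces are upright in the box, the cover lies square and about 0.5 mm off centre on the high sides, and the spatula is flat on its mat. One caddy was knocked aside inside the box and left standing slightly turned, and the dish briefly jammed on an end wall before I reset it flat; the hand-in gave no verdict.

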